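# Close the tray's drain and dose it with a tablet, using the tongs

## Task

First push the red handle of the tray's drain valve round to its closed end stop. Then use the blue tongs to pick up the green tablet from the black stand and drop it into the white tray, never touching that tablet with the gripper or arm itself, and lay the tongs back on their dark metal rest and let go. Leave the other two tablets, the brown bottle, the red-lidded tank and the little film can where they stand.

Things in the scene. Friction and masses are not known exactly. Their poses are not given: they have to be found in the camera images.
- drain (a joint): Angle of the red valve handle: 0 = open, it points along the tray's +y (straight out, in line with the pipe); 1.571 = closed, against the end stop, it points along the tray's -x. Grows counter-clockwise seen from above. Starts between 0 and 0.4. Friction about 0.12 N m (2 N at 65 mm from the axis); it stays where it is left.
- valve_axis (a point): Point on the upright turning axis of the drain handle, at its mid height, 52 mm above the table; its axes are the tray's axes (they do not turn with the handle). The red handle is a flat bar 12 mm wide, 16 mm high (44 to 60 mm above the table), reaching to 90 mm from the axis, with a 22 mm hub.
- handle_end (a point): Point on the red handle's middle line, 85 mm from the turning axis and 5 mm short of its free end, at mid height.
- tray: White open tray fixed to the table, 150 mm (its x) by 180 mm (its y), 38 mm high, walls and floor 4 mm thick; origin at the centre of its underside, z up. Brass drain pipe and valve stand out 75 mm from its +y wall; valve axis 135 mm from the tray's centre along +y.
- stand: Black flat block fixed to the table, 60 mm (its x) by 190 mm (its y), 24 mm high, origin at the centre of its underside. Three tablets stand on it in a row along its y, 62 mm apart, in any order, x near 0.
- green_tablet (a point): Centre of the green tablet, the one to move: an upright round tablet 24 mm in diameter, 15 mm high, about 13 g, loose on the stand.
- white_tablet (a point): Centre of the white tablet, same shape and size; to be left alone.
- yellow_tablet (a point): Centre of the yellow tablet, same shape and size; to be left alone.
- tongs_grip (a point): Point on the blue tongs' middle line where they are held, mid height. x points to the tips, z up. Two arms, blades 5 mm thick and 14 mm high on edge, at +y and -y, hinged on a dark block 75 mm behind (back end -85 mm), ending 65 mm ahead in black tips. At rest 47 mm wide over the outsides here, tip gap 49 mm. About 56 g, balance point about 8 mm behind.
- tongs_tips (a point): Point on the tongs' middle line 53 mm ahead of tongs_grip (12 mm short of the tips), mid height: where the tablet should be between the blades. Same axes as tongs_grip.
- rest: Dark metal tong rest, fixed: plate 110 mm (x) by 70 mm, 4 mm thick, with two cross bars 24 mm high, 8 mm thick, 86 mm long (along y) at x = -45 and +45 mm, a 6 mm high lip at each end. The tongs lie across both bars along x, tips to +x, grip point over the rest's origin, mid height 31 mm above the table; free space for fingers between the bars. Origin: centre of the underside.
- tank: Black developing tank with a red lid, 100 mm in diameter, 103 mm high; bystander. Origin under its centre.
- bottle_brown: Brown bottle with orange label, 64 mm in diameter, 150 mm high; bystander. Origin under its centre.
- film_can: Small black film can with grey lid, 34 mm in diameter, 52 mm high; bystander. Origin under its centre.
- tongs_back (a point): Middle of the tongs' hinge block, 79 mm behind tongs_grip. Squeezing at tongs_grip closes the sprung arms: they give at about 9 N a side and grip a 24 mm tablet at 34 mm width there and 12 N a side; half of any further force presses on the tablet: 20 to 30 N grips well. To carry them open, hold at 44 mm width, not loosely. Fully closed: 28 mm wide there.

How it is judged:
By the outcome, as a careful person would: the job done as asked, in the order asked, and still so for the second after the job is handed in, with the robot touching nothing.
It also fails if it takes over 72 s, if anything falls off the work surface, if the arm or the gripper's body presses on something with over 40 N, if the wrist force passes 120 N, or if a joint passes its speed limit or range.

## Robot

A 6-joint arm with a two-finger parallel gripper is mounted at the origin on the work surface. World frame = base frame: x ahead of the robot, y to its left, z up, the work surface at z = 0. Lengths are in m, angles in rad, forces in N, time in s.
With the tool pointing down it reaches from about 0.25 to 0.725 m from the base axis. Payload 4 kg.
Tool frame: the origin (TCP) lies on the centre line of the jaws, within the pads' length; the fingertips stand 11 mm ahead of it and the grasp point (between the pads) lies 8 mm behind it; z points along the fingers, x is the direction in which the jaws open and shut, and the axes are right-handed (so a half turn about z gives the same grasp; the last joint's range is limited). The gripper opens to 85 mm and grips with 20 to 120 N. Pads are 22 mm wide; open, the fingers measure 114 mm over their backs; the gripper's body (76 mm by 85 mm) begins 54 mm behind the grasp point. The pads swing forward as they close: fully open they stand 13 mm farther back than shut.
Start: joints at [1.129, 0.241, 0.005, 1.335, 0, 1.571], TCP at [0.214, 0.452, 0.242] pointing down, gripper open.
Joint ranges: [-2.72, 2.72], [-1.05, 1.87], [-1.09, 1.28], [-1.99, 2.15], [-1.42, 1.44], [-3.14, 3.14]. Speed limits (rad/s): [2.79, 2.79, 3.14, 3.14, 3.14, 3.14].

## Interface

Orientations are given as a unit quaternion [x, y, z, w].
In Python, from workcell import bot, viewer, order gives the robot as it stands. The module is installed in compiled form; this text tells all that it offers.
- The arm moves only by the tool send_rows, never from a script. Its argument "increments" is a list that holds one entry, the list of rows, each a list of 4 numbers: the shift along the tool's x, y, z in m, then the turn about the tool's z in degrees. A call has exactly 8 rows; each row shifts and turns the pose as measured when the row begins, along the tool's axes as they then stand; what a row does not reach is not made up. A row lasts 1/10 s, in which the tool goes at most 50 mm and 8.59 degrees, less where a joint would pass 70% of its speed; a pose out of reach is approached as far as the arm can. A call is refused whole if a number of a shift passes 0.05 or a number of a turn 8.59, either way. A call with a gripper value outside its range is refused whole. "hand" is the closure, from -1 (fully open) to 1 (shut), so that 0 is half open, set as the call begins (left out, the last holds). The fingers move at their own pace and stop on an object; the grip force is fixed at half the most. Time passes only in rows, so rows that do not move let the fingers close, or fill a call up. It gives the time, the measured TCP pose, the force and the opening at its end, in the units of the state.
- bot.get_obs(): the state, without advancing time (a new reading comes with each control period).
- viewer.camera(name): name is "scene" or "side" or "wrist"; returns a dict with "image" (384x512x3 uint8, red, green, blue), "range_z" (384x512 float32, m along the optical axis (not along the pixel's ray), 0 where there is no reading), "camera_matrix" (3x3 intrinsics, pixels), "eye" and "rotation" of the camera in the world. Camera axes: x right, y down, z forward; pixel columns grow to the right and rows downward; lengths in m; the calibration is good to about 2 mm. A picture is of the moment at which its call begins.
- order.job_done(): hands the job in, once; it reports no verdict.
The state is a dict: "clock": time; "joint_pos": joint angles; "joint_vel": joint speeds; "tau": joint torques, N m; "eef_pos": TCP position; "tool_rot": TCP orientation; "ft_force": force on the tool from outside, world axes, zero at the start; "ft_torque": the same for the moment, N m; "grip_width": finger opening in m.
Only numpy, scipy, OpenCV 4.12 (cv2) and the standard library are available. Lean on these libraries where they do the work, as an engineer would, in place of code of your own. Each camera call takes 0.05 s, during which the arm holds its last target.

## Working session

There is one attempt and no reset: what is moved stays moved. The work goes in short steps, Python scripts to look and compute and a tool call to move; the robot and the scene stay as the last step left them, time stands still between calls to the robot, and variables do not carry over. Pictures are saved under pics/ and viewed, and the job is handed in when it is done.

Besides the shell and the picture viewer there is one more tool, called after "Emit:" as name(argument=value, ...), one argument or row to a line, values as JSON. send_rows: Moves the arm, as the interface text tells. Its arguments: {"type":"object","properties":{"increments":{"type":"array","items":{"type":"array","items":{"type":"array","items":{"type":"number"}}}},"hand":{"type":"number"}},"required":["increments"]}

```bash
mkdir -p pics
cat > h.py <<'E'
import numpy as np,cv2
from workcell import bot,viewer,order
def snap(n,fn):
    c=viewer.camera(n); cv2.imwrite('pics/'+fn+'.png',cv2.cvtColor(c['image'],cv2.COLOR_RGB2BGR)); 
    np.savez('pics/'+fn+'.npz',**c); return c
def load(fn): return np.load('pics/'+fn+'.npz')
def R(c):
    r=np.array(c['rotation']); 
    return r
def ray(c,u,v):
    K=c['camera_matrix']; return np.linalg.inv(K)@np.array([u,v,1.0])
def onz(c,u,v,z):
    d=R(c)@ray(c,u,v); e=np.array(c['eye']); return e+d*(z-e[2])/d[2]
def cloud(c):
    K=c['camera_matrix'];Z=c['range_z'];v,u=np.indices(Z.shape)
    p=np.stack([(u-K[0,2])/K[0,0]*Z,(v-K[1,2])/K[1,1]*Z,Z],-1)
    return p@R(c).T+np.array(c['eye'])
E
python3 - <<'E'
from h import *
o=bot.get_obs()
for k,v in o.items(): print(k,np.round(v,4))
for n in ['scene','side','wrist']:
    c=snap(n,n+'0'); print(n,c['eye'],np.round(c['rotation'],3).tolist(),c['camera_matrix'].tolist())
E
```

```text
clock 0.0
joint_pos [ 1.129   0.2414  0.0037  1.3352 -0.      1.5708]
joint_vel [-0.      0.0005  0.0012 -0.0024 -0.0014 -0.0002]
tau [ 3.00000e-04 -3.72313e+01  2.52410e+01  1.67000e-02 -1.00000e-04
 -0.00000e+00]
eef_pos [0.2135 0.4514 0.2414]
tool_rot [ 8.449e-01  5.350e-01 -9.000e-04  6.000e-04]
ft_force [-0.3016 -1.0255  0.6283]
ft_torque [ 0.0503  0.0288 -0.0434]
grip_width 0.0853
scene [1.09853269 0.2956568  1.06337602] [0.485, 0.834, -0.227, -0.133] [[385.3220676601103, 0.0, 256.211272129546], [0.0, 385.3220676601103, 198.3996743308636], [0.0, 0.0, 1.0]]
side [ 0.3961533  -0.87611795  0.54142519] [0.859, -0.08, 0.048, -0.504] [[383.7018266947676, 0.0, 257.6286200169952], [0.0, 383.7018266947676, 199.2562203716671], [0.0, 0.0, 1.0]]
wrist [0.13825425 0.4874978  0.37306479] [0.833, 0.528, 0.087, 0.139] [[337.89670417865494, 0.0, 252.47354812246544], [0.0, 337.89670417865494, 191.19173879926566], [0.0, 0.0, 1.0]]
```

```bash
sed -i "s/    r=np.array(c\['rotation'\]); /    r=Rot.from_quat(c['rotation']).as_matrix()/; 1i from scipy.spatial.transform import Rotation as Rot" h.py; cat h.py | head -12
```

```text
from scipy.spatial.transform import Rotation as Rot
import numpy as np,cv2
from workcell import bot,viewer,order
def snap(n,fn):
    c=viewer.camera(n); cv2.imwrite('pics/'+fn+'.png',cv2.cvtColor(c['image'],cv2.COLOR_RGB2BGR)); 
    np.savez('pics/'+fn+'.npz',**c); return c
def load(fn): return np.load('pics/'+fn+'.npz')
def R(c):
    r=Rot.from_quat(c['rotation']).as_matrix()
    return r
def ray(c,u,v):
    K=c['camera_matrix']; return np.linalg.inv(K)@np.array([u,v,1.0])
```

View pics/scene0.png

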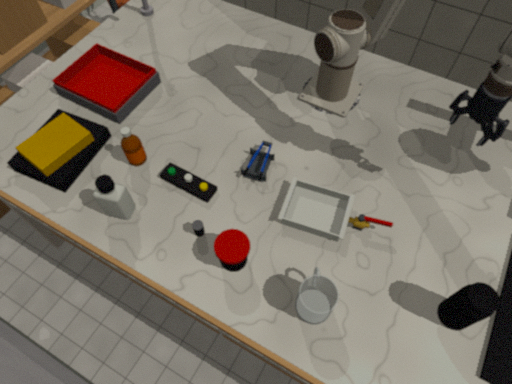

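View pics/side0.png

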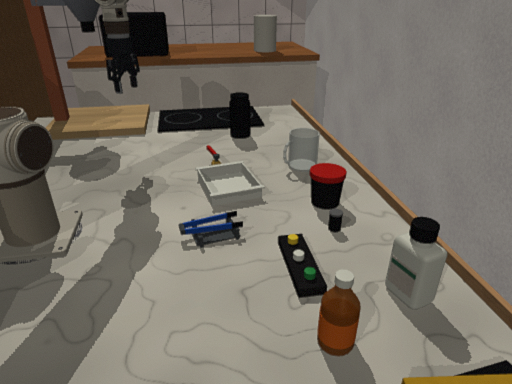

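View pics/wrist0.png

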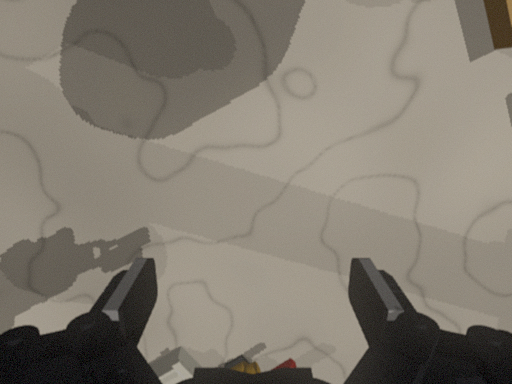

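The scene view shows the tray at (317,210), the red handle at (366–392,220), the blue tongs at (260,160), green/white/yellow tablets at (171,171), (188,178), (204,187), the film can at (198,228), the tank at (232,248) and the brown bottle at (133,147).

Run:
```python
from h import *
for fn in ['scene0','side0']:
    c=load(fn); P=cloud(c); im=c['image']; hsv=cv2.cvtColor(im,cv2.COLOR_RGB2HSV); H,S,V=[hsv[...,i].astype(int) for i in range(3)]
    ws=(P[...,0]>0.1)&(P[...,0]<0.8)&(abs(P[...,1])<0.6)&(P[...,2]>0.008)&(P[...,2]<0.16)&(c['range_z']>0)
    masks=dict(red=((H<6)|(H>174))&(S>150)&(V>80),blue=(H>100)&(H<130)&(S>120)&(V>40),green=(H>50)&(H<90)&(S>100)&(V>50),yellow=(H>22)&(H<35)&(S>150)&(V>120),orange=(H>6)&(H<20)&(S>150),dark=(V<60)&(S<100), white=(V>130)&(S<40))
    print(fn)
    for k,m in masks.items():
        mm=(m&ws).astype(np.uint8)
        n,l,st,ce=cv2.connectedComponentsWithStats(mm)
        for i in range(1,n):
            if st[i,4]<12: continue
            q=P[l==i]
            print(k,st[i].tolist(),'uv',ce[i].round(1),'med',np.median(q,0).round(3),'min',q.min(0).round(3),'max',q.max(0).round(3))
```

```text
scene0
red [364, 217, 28, 9, 103] uv [377.8 221.1] med [0.474 0.351 0.058] min [0.46  0.312 0.049] max [0.487 0.389 0.062]
red [214, 229, 36, 34, 850] uv [232.4 244.6] med [0.765 0.032 0.102] min [ 0.719 -0.019  0.09 ] max [0.8   0.08  0.107]
blue [248, 143, 16, 26, 77] uv [254.9 155.6] med [ 0.425 -0.089  0.034] min [ 0.37  -0.106  0.01 ] max [ 0.484 -0.084  0.041]
blue [261, 151, 8, 22, 54] uv [264.9 161.6] med [ 0.432 -0.048  0.035] min [ 0.393 -0.067  0.008] max [ 0.477 -0.035  0.041]
green [167, 167, 9, 8, 54] uv [171.4 170.5] med [ 0.617 -0.293  0.035] min [ 0.598 -0.316  0.02 ] max [ 0.628 -0.282  0.042]
yellow [70, 131, 20, 17, 66] uv [ 80.8 137.7] med [ 0.68  -0.594  0.088] min [ 0.648 -0.6    0.084] max [ 0.726 -0.585  0.094]
yellow [200, 183, 7, 7, 42] uv [203.1 185.8] med [ 0.616 -0.17   0.036] min [ 0.602 -0.19   0.021] max [ 0.624 -0.159  0.041]
orange [122, 135, 24, 30, 494] uv [133.4 150. ] med [ 0.632 -0.422  0.079] min [ 0.598 -0.456  0.01 ] max [ 0.651 -0.407  0.133]
dark [116, 74, 43, 48, 279] uv [136.7  98.9] med [ 0.419 -0.597  0.028] min [ 0.285 -0.6    0.008] 
[... 4145 characters left out ...]
med [ 0.786 -0.575  0.049] min [ 0.752 -0.581  0.046] max [ 0.8   -0.569  0.05 ]
white [291, 159, 23, 10, 180] uv [301.7 163.6] med [0.756 0.242 0.024] min [0.724 0.232 0.008] max [0.796 0.266 0.045]
white [195, 161, 69, 35, 303] uv [227.9 179.4] med [0.499 0.106 0.036] min [0.407 0.056 0.011] max [0.595 0.309 0.038]
white [394, 232, 22, 22, 162] uv [405.2 240.3] med [ 0.775 -0.348  0.126] min [ 0.764 -0.383  0.119] max [ 0.797 -0.323  0.142]
white [293, 250, 11, 6, 52] uv [298.3 252.6] med [ 0.607 -0.237  0.037] min [ 0.596 -0.248  0.035] max [ 0.617 -0.227  0.038]
white [335, 270, 19, 12, 177] uv [344.2 275.2] med [ 0.614 -0.447  0.149] min [ 0.6   -0.461  0.147] max [ 0.628 -0.431  0.15 ]
```

Run:
```python
from h import *
a=cv2.imread('pics/scene0.png')
cv2.imwrite('pics/crop1.png',cv2.resize(a[130:280,150:400],None,fx=3.2,fy=3.2,interpolation=cv2.INTER_CUBIC)[:600])
b=cv2.imread('pics/side0.png')
cv2.imwrite('pics/crop2.png',cv2.resize(b[135:300,170:360],None,fx=3.6,fy=3.6,interpolation=cv2.INTER_CUBIC))
```

```text
(no output)
```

View pics/crop1.png

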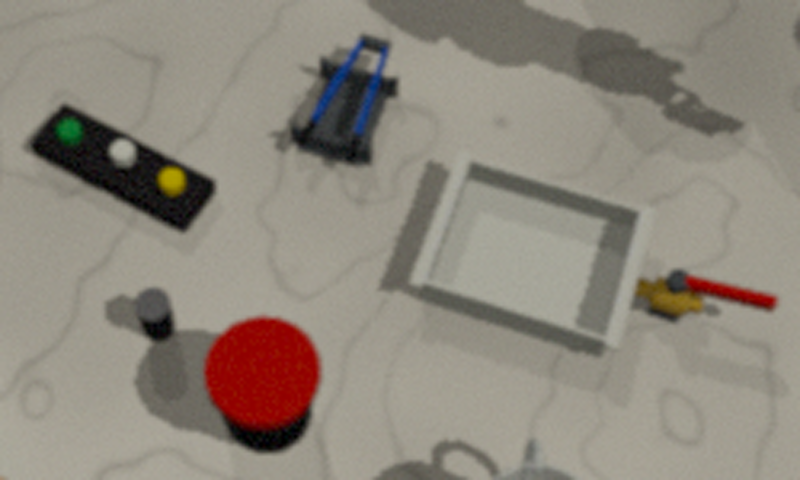

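View pics/crop2.png

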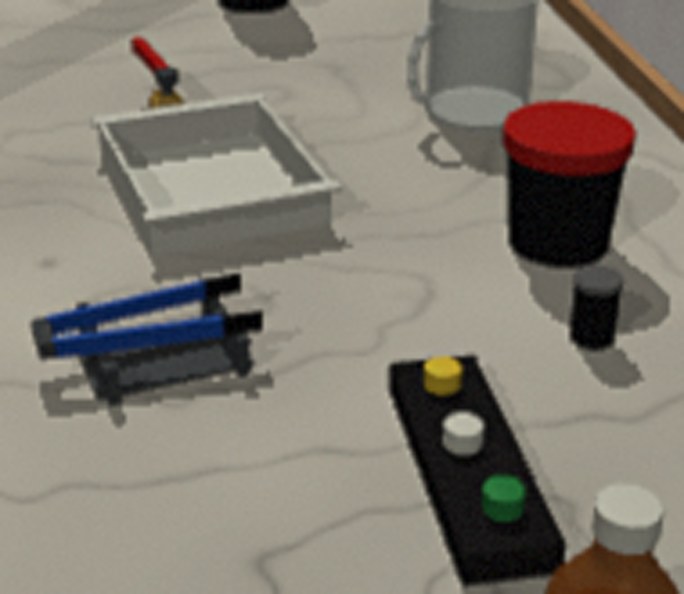

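Run:
```python
from h import *
for fn in ['scene0','side0']:
    c=load(fn); P=cloud(c); im=c['image']; hsv=cv2.cvtColor(im,cv2.COLOR_RGB2HSV); H,S,V=[hsv[...,i].astype(int) for i in range(3)]
    def box(x0,x1,y0,y1,z0,z1): return (P[...,0]>x0)&(P[...,0]<x1)&(P[...,1]>y0)&(P[...,1]<y1)&(P[...,2]>z0)&(P[...,2]<z1)
    def rect(m,name,z):
        m=cv2.morphologyEx(m.astype(np.uint8),cv2.MORPH_OPEN,np.ones((2,2),np.uint8))>0
        v,u=np.nonzero(m); q=np.array([onz(c,a,b,z)[:2] for a,b in zip(u,v)],np.float32)
        r=cv2.minAreaRect(q); print(fn,name,len(q),np.round(r[0],4),np.round(r[1],4),round(r[2],1))
    rect(box(.38,.63,.03,.30,.031,.045)&(S<60),'tray',.038)
    rect(box(.55,.67,-.36,-.1,.019,.029)&(V<70),'stand',.024)
    for k,m,z in [('green',(H>50)&(H<90)&(S>100),.039),('yel',(H>22)&(H<35)&(S>150),.039),('white',(V>130)&(S<40),.039)]:
        mm=m&box(.58,.65,-.34,-.13,.034,.045); v,u=np.nonzero(mm); print(fn,k,onz(c,u.mean(),v.mean(),z).round(4),len(u))
    m=((H<6)|(H>174))&(S>150)&box(.4,.55,.25,.42,.045,.07); v,u=np.nonzero(m)
    q=np.array([onz(c,a,b,.06)[:2] for a,b in zip(u,v)],np.float32);r=cv2.minAreaRect(q); print('handle',np.round(cv2.boxPoints(r),3).tolist())
    bl=(H>100)&(H<130)&(S>120)&box(.3,.55,-.14,0,.028,.045)
    n,l,st,ce=cv2.connectedComponentsWithStats(bl.astype(np.uint8))
    for i in range(1,n):
        if st[i,4]<10: continue
        v,u=np.nonzero(l==i); q=np.array([onz(c,a,b,.038)[:2] for a,b in zip(u,v)],np.float32)
        vx,vy,x0,y0=cv2.fitLine(q,cv2.DIST_HUBER,0,.01,.01).ravel(); t=(q-[x0,y0])@[vx,vy]
        print('blade',len(u),np.round([x0,y0],4),'ang',np.degrees(np.arctan2(vy,vx)).round(1),'ends',np.round([x0+vx*t.min(),y0+vy*t.min(),x0+vx*t.max(),y0+vy*t.max()],4))
```

```text
scene0 tray 633 [0.5083 0.1769] [0.1597 0.1994] 9.9
scene0 stand 618 [ 0.6192 -0.2261] [0.1888 0.0583] 88.7
scene0 green [ 0.6169 -0.2916  0.039 ] 34
scene0 yel [ 0.6155 -0.1692  0.039 ] 38
scene0 white [ 0.6118 -0.2312  0.039 ] 33
handle [[0.460999995470047, 0.3869999945163727], [0.4790000021457672, 0.3100000023841858], [0.4909999966621399, 0.31299999356269836], [0.4729999899864197, 0.38999998569488525]]
blade 60 [ 0.433  -0.0874] ang 3.6 ends [ 0.3735 -0.0911  0.4872 -0.084 ]
blade 43 [ 0.4327 -0.0477] ang 14.5 ends [ 0.3944 -0.0576  0.4786 -0.0358]
side0 tray 444 [0.5034 0.1526] [0.1588 0.204 ] 9.8
side0 stand 1169 [ 0.6095 -0.2473] [0.1892 0.0591] 89.7
side0 green [ 0.6108 -0.3032  0.039 ] 82
side0 yel [ 0.609  -0.1815  0.039 ] 56
side0 white [ 0.6058 -0.2396  0.039 ] 52
handle [[0.4490000009536743, 0.36800000071525574], [0.46799999475479126, 0.30000001192092896], [0.4790000021457672, 0.30300000309944153], [0.460999995470047, 0.3709999918937683]]
blade 160 [ 0.4186 -0.0659] ang 13.9 ends [ 0.3655 -0.079   0.474  -0.0522]
blade 186 [ 0.4228 -0.1035] ang 3.2 ends [ 0.3664 -0.1067  0.4811 -0.1002]
```

```bash
cat >> h.py <<'E'
def plan(x,y,z,ang,n=8,tilt=False):
    """print rows (tool axes) to reach pose, n rows of even steps"""
    o=bot.get_obs(); p=np.array(o['eef_pos']); M=Rot.from_quat(o['tool_rot']).as_matrix()
    a=np.degrees(np.arctan2(M[1,0],M[0,0])); d=(ang-a+180)%360-180
    print('t',o['clock'],'pos',p.round(4),'ang',round(a,2),'zaxis',M[:,2].round(3),'F',np.round(o['ft_force'],1),'w',round(float(o['grip_width']),4),'q',np.round(o['joint_pos'],2))
    s=(np.array([x,y,z])-p)/n
    rows=[]
    for i in range(n):
        aa=np.radians(a+d*i/n); X=np.array([np.cos(aa),np.sin(aa),0]);Y=np.array([np.sin(aa),-np.cos(aa),0])
        rows.append([round(float(s@X),4),round(float(s@Y),4),round(float(-s[2]),4),round(-d/n,2)])
    for r in rows: print(r)
E
python3 -c "
from h import *
plan(.500,.366,.12,103,16)"
```

```text
t 0.15 pos [0.2136 0.4516 0.2416] ang 64.69 zaxis [-0.001 -0.001 -1.   ] F [-0.  -0.5  0.5] w 0.0854 q [ 1.13  0.24  0.    1.34 -0.    1.57]
[0.0028, 0.0185, 0.0076, np.float64(-2.39)]
[0.002, 0.0186, 0.0076, np.float64(-2.39)]
[0.0013, 0.0186, 0.0076, np.float64(-2.39)]
[0.0005, 0.0187, 0.0076, np.float64(-2.39)]
[-0.0003, 0.0187, 0.0076, np.float64(-2.39)]
[-0.0011, 0.0187, 0.0076, np.float64(-2.39)]
[-0.0019, 0.0186, 0.0076, np.float64(-2.39)]
[-0.0026, 0.0185, 0.0076, np.float64(-2.39)]
[-0.0034, 0.0184, 0.0076, np.float64(-2.39)]
[-0.0042, 0.0182, 0.0076, np.float64(-2.39)]
[-0.0049, 0.018, 0.0076, np.float64(-2.39)]
[-0.0057, 0.0178, 0.0076, np.float64(-2.39)]
[-0.0064, 0.0175, 0.0076, np.float64(-2.39)]
[-0.0071, 0.0173, 0.0076, np.float64(-2.39)]
[-0.0078, 0.017, 0.0076, np.float64(-2.39)]
[-0.0086, 0.0166, 0.0076, np.float64(-2.39)]
```

Emit:
send_rows(
  increments=[
    [[0.004,0.037,0.01,-4.8],[0.001,0.037,0.01,-4.8],[0,0.037,0.01,-4.8],[-0.004,0.037,0.01,-4.8],[-0.006,0.037,0.01,-4.8],[-0.009,0.036,0.01,-4.8],[-0.012,0.035,0.01,-4.8],[-0.015,0.034,0.01,-4.8]],
  ],
  hand=1,
)

```text
clock: 0.95
eef_pos: [0.5043, 0.3706, 0.1575]
tool_rot: [0.607, 0.795, -0.001, -0.001]
ft_force: [0.3, 0.8, 1.8]
grip_width: 0.0001
```

```bash
python3 -c "
from h import *
plan(.500,.366,.10,103,8)
snap('wrist','w1')"
```

```text
t 0.95 pos [0.5043 0.3706 0.1575] ang 105.29 zaxis [-0.004 -0.    -1.   ] F [0.3 0.8 1.8] w 0.0001 q [0.63 0.54 0.22 1.26 0.   0.37]
[-0.0004, -0.0007, 0.0072, np.float64(0.29)]
[-0.0004, -0.0007, 0.0072, np.float64(0.29)]
[-0.0004, -0.0007, 0.0072, np.float64(0.29)]
[-0.0004, -0.0007, 0.0072, np.float64(0.29)]
[-0.0004, -0.0007, 0.0072, np.float64(0.29)]
[-0.0004, -0.0007, 0.0072, np.float64(0.29)]
[-0.0004, -0.0007, 0.0072, np.float64(0.29)]
[-0.0004, -0.0007, 0.0072, np.float64(0.29)]
```

View pics/w1.png

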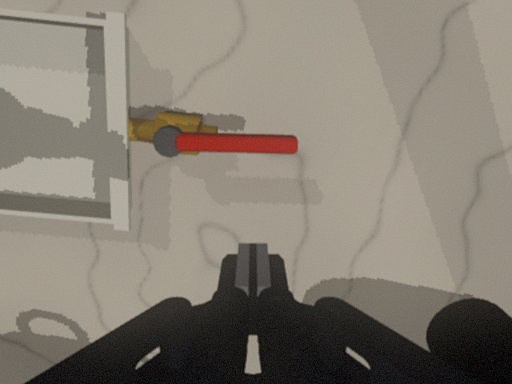

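The wrist view shows the hub at (170,141), handle end at (297,144), tray wall at column 118, and shut fingertips at (253,250–290), on the clockwise side of the handle.

```bash
cat > hd.py <<'E'
from h import *
def handle(c):
    hsv=cv2.cvtColor(c['image'],cv2.COLOR_RGB2HSV);H,S,V=[hsv[...,i].astype(int) for i in range(3)]
    m=(((H<6)|(H>174))&(S>150)&(V>60)).astype(np.uint8)
    n,l,st,ce=cv2.connectedComponentsWithStats(m); i=1+st[1:,4].argmax(); v,u=np.nonzero(l==i)
    q=np.array([onz(c,a,b,.06)[:2] for a,b in zip(u,v)],np.float32); r=cv2.minAreaRect(q)
    b=cv2.boxPoints(r); print('handle box',b.round(4).tolist(),np.round(r[1],4)); 
    e=[(b[0]+b[1])/2,(b[1]+b[2])/2,(b[2]+b[3])/2,(b[3]+b[0])/2]
    e=(e[0],e[2]) if np.linalg.norm(e[0]-e[2])>np.linalg.norm(e[1]-e[3]) else (e[1],e[3])
    print('ends',np.round(e,4),'ang',np.degrees(np.arctan2(*(e[0]-e[1])[::-1])))
E
python3 - <<'E'
from hd import *
c=load('w1'); handle(c); print('hub',onz(c,170,141,.06), 'tray wall outer',onz(c,129,12,.038),onz(c,129,229,.038))
E
```

```text
handle box [[0.4526999890804291, 0.3880000114440918], [0.4722999930381775, 0.30790001153945923], [0.48399999737739563, 0.3107999861240387], [0.4643000066280365, 0.39089998602867126]] [0.012  0.0824]
ends [[0.4781 0.3094]
 [0.4585 0.3894]] ang -76.20491
hub [0.47901619 0.30556688 0.06      ] tray wall outer [0.40643353 0.25884251 0.038     ] [0.56414726 0.28277455 0.038     ]
```

Emit:
send_rows(
  increments=[
    [[0,-0.001,0.02,0.3],[0,-0.001,0.02,0.3],[0,-0.001,0.02,0.3],[0,-0.001,0.02,0.3],[0,-0.001,0.014,0.3],[0,0,0.006,0],[0,0,0,0],[0,0,0,0]],
  ],
)

```text
clock: 1.8
eef_pos: [0.5055, 0.3628, 0.0463]
tool_rot: [0.622, 0.783, -0.005, -0.0]
ft_force: [-0.4, 0.5, 0.8]
grip_width: 0.0002
```

```bash
python3 -c "
from h import *
plan(.494,.369,.057,103.8,4)
snap('wrist','w2')"
```

```text
t 1.8 pos [0.5055 0.3628 0.0463] ang 103.07 zaxis [-0.007 -0.008 -1.   ] F [-0.4  0.5  0.8] w 0.0002 q [ 0.62  0.63  0.07  1.02 -0.    0.4 ]
[0.0022, -0.0024, -0.0027, np.float64(-0.18)]
[0.0022, -0.0024, -0.0027, np.float64(-0.18)]
[0.0022, -0.0024, -0.0027, np.float64(-0.18)]
[0.0022, -0.0024, -0.0027, np.float64(-0.18)]
```

View pics/w2.png

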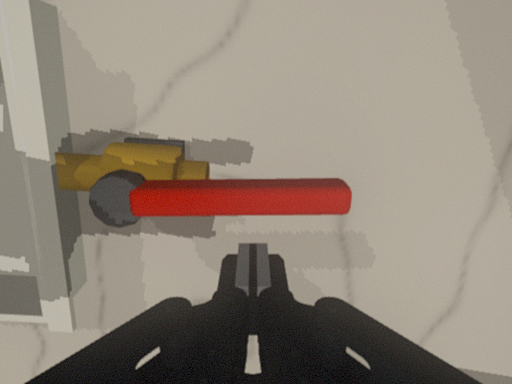

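Emit:
send_rows(
  increments=[
    [[0.002,-0.004,-0.003,-0.1],[0.002,-0.005,-0.003,-0.1],[0.002,-0.005,-0.003,-0.1],[0.001,-0.004,-0.002,-0.1],[0,-0.004,0,0],[0.001,-0.006,0,-5],[0.001,-0.006,0,-6],[0.001,-0.006,0,-6]],
  ],
)

```text
clock: 2.65
eef_pos: [0.4664, 0.3653, 0.0637]
tool_rot: [0.491, 0.871, 0.002, 0.002]
ft_force: [1.8, 2.1, -1.0]
grip_width: -0.0003
```

```bash
cat > v.py <<'E'
from hd import *
import sys
c=snap('wrist',sys.argv[1])
handle(c); o=bot.get_obs(); M=Rot.from_quat(o['tool_rot']).as_matrix(); p=o['eef_pos']
a=np.arctan2(M[1,0],M[0,0]); d=np.array([np.cos(a),np.sin(a)]); y=np.array([d[1],-d[0]]); r=np.array(p[:2])-[.480,.302]
print(p,'ang',np.degrees(a),'tool-frame along',r@d,'perp',r@y,'F',o['ft_force'])
E
python3 v.py w3
```

```text
handle box [[0.42879998683929443, 0.3763999938964844], [0.46810001134872437, 0.3037000000476837], [0.4814000129699707, 0.3109000027179718], [0.4422000050544739, 0.38359999656677246]] [0.0152 0.0826]
ends [[0.4748 0.3073]
 [0.4355 0.38  ]] ang -61.61997
[0.46536097 0.3648122  0.06363542] ang 121.30051943102865 tool-frame along 0.06127551502172612 perp 0.020124243424117578 F [0.45053268 0.83546623 0.76805122]
```

View pics/w3.png

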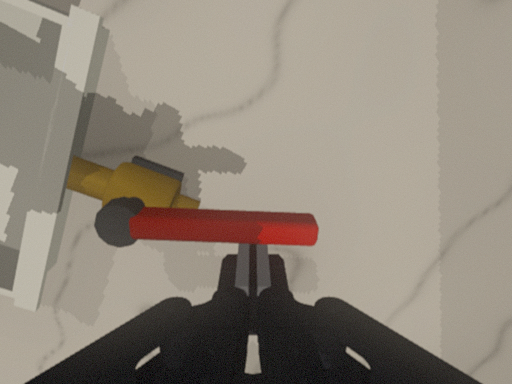

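The handle has turned with the finger (now about 118° in the world) and the finger is in contact at (255,245).

Emit:
send_rows(
  increments=[
    [[0.001,-0.007,0.003,-6],[0.001,-0.007,0.002,-6],[0.001,-0.007,0.001,-6],[0.001,-0.007,0,-6],[0.001,-0.007,0,-6],[0.001,-0.007,0,-6],[0.001,-0.007,0,-6],[0,0,0,0]],
  ],
)

```text
clock: 3.5
eef_pos: [0.431, 0.3401, 0.0616]
tool_rot: [0.136, 0.991, 0.01, 0.006]
ft_force: [-0.5, -0.3, 0.2]
grip_width: -0.0001
```

```bash
python3 v.py w4
```

```text
handle box [[0.3935999870300293, 0.323199987411499], [0.47099998593330383, 0.29499998688697815], [0.4763000011444092, 0.30959999561309814], [0.39890000224113464, 0.337799996137619]] [0.0155 0.0824]
ends [[0.4737 0.3023]
 [0.3962 0.3305]] ang -19.98656
[0.43126416 0.34035796 0.06165156] ang 164.23077978251598 tool-frame along 0.05732591184324299 perp 0.023669710020026727 F [ 0.57076241  0.26398807 -0.00098025]
```

View pics/w4.png

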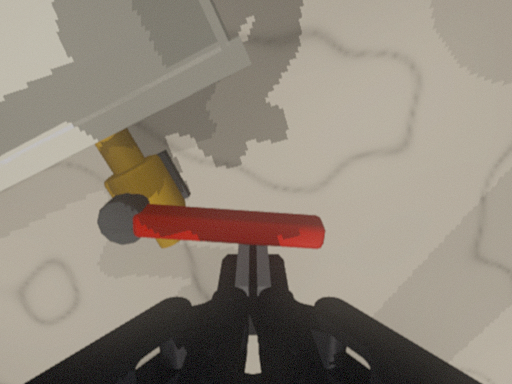

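Emit:
send_rows(
  increments=[
    [[0.001,-0.007,0.001,-5],[0.001,-0.007,0.001,-5],[0.001,-0.007,0,-5],[0.001,-0.007,0,-5],[0.001,-0.006,0,-4],[0.001,-0.004,0,-2],[0,-0.004,0,0],[0,-0.003,0,0]],
  ],
)

```text
clock: 4.35
eef_pos: [0.4227, 0.3102, 0.061]
tool_rot: [-0.089, 0.996, 0.024, 0.007]
ft_force: [-1.8, 6.8, -3.2]
grip_width: -0.0
```

```bash
python3 v.py w5
```

```text
handle box [[0.39250001311302185, 0.2937999963760376], [0.3950999975204468, 0.2777000069618225], [0.476500004529953, 0.2903999984264374], [0.4740000069141388, 0.30649998784065247]] [0.0824 0.0163]
ends [[0.3938 0.2857]
 [0.4752 0.2985]] ang -171.0925
[0.42272793 0.31015494 0.06103811] ang -169.7661132783799 tool-frame along 0.054912052800215876 perp 0.018200547406746807 F [-3.09117578  8.32596147 -3.65274563]
```

View pics/w5.png

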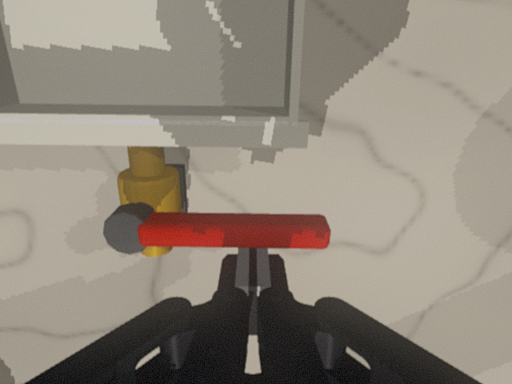

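The handle now lies parallel to the tray wall, and the force is above friction. I'll press a little further to confirm it's on the stop.

Emit:
send_rows(
  increments=[
    [[0,-0.004,0,0],[0,-0.005,0,0],[0,-0.006,0,0],[0,-0.006,0,0],[0,-0.006,0,0],[0,-0.006,0,0],[0,-0.006,0,0],[0,-0.006,0,0]],
  ],
)

```text
clock: 5.2
eef_pos: [0.4228, 0.3096, 0.0621]
tool_rot: [-0.092, 0.993, 0.071, -0.002]
ft_force: [-4.6, 15.6, -3.2]
grip_width: 0.0004
```

```bash
python3 v.py w6
```

```text
handle box [[0.3926999866962433, 0.29269999265670776], [0.39570000767707825, 0.2750000059604645], [0.47690001130104065, 0.2888000011444092], [0.4738999903202057, 0.30640000104904175]] [0.0824 0.0179]
ends [[0.3942 0.2838]
 [0.4754 0.2976]] ang -170.38629
[0.42279749 0.30952942 0.06208477] ang -169.46996081052737 tool-frame along 0.05486317190362667 perp 0.017856433578318315 F [-4.02617833 16.60756666 -2.54957974]
```

Emit:
send_rows(
  increments=[
    [[0,0.005,0,0],[0,0.015,-0.005,0],[0,0.015,-0.02,0],[0,0.005,-0.03,4],[0,0,-0.03,8],[0,0,-0.03,8],[0,0,-0.03,8],[0,0,-0.02,8]],
  ],
)

```text
clock: 6.05
eef_pos: [0.4161, 0.329, 0.2367]
tool_rot: [0.239, 0.969, 0.063, -0.027]
ft_force: [0.9, 1.3, 0.2]
grip_width: 0.0003
```

```bash
python3 -c "
from h import *
plan(.42,-.075,.25,98,16)
c=snap('scene','s1')"
python3 - <<'E'
from hd import *
handle(load('s1')) if 0 else None
a=cv2.imread('pics/s1.png'); cv2.imwrite('pics/s1c.png',cv2.resize(a[150:280,260:430],None,fx=4,fy=4))
E
```

```text
t 6.05 pos [0.4161 0.329  0.2367] ang 152.58 zaxis [-0.022  0.135 -0.991] F [0.9 1.3 0.2] w 0.0003 q [ 0.6   0.26  0.    1.26  0.12 -0.48]
[-0.0118, -0.0223, -0.0008, np.float64(3.41)]
[-0.0132, -0.0216, -0.0008, np.float64(3.41)]
[-0.0144, -0.0207, -0.0008, np.float64(3.41)]
[-0.0156, -0.0198, -0.0008, np.float64(3.41)]
[-0.0168, -0.0189, -0.0008, np.float64(3.41)]
[-0.0179, -0.0178, -0.0008, np.float64(3.41)]
[-0.0189, -0.0168, -0.0008, np.float64(3.41)]
[-0.0199, -0.0156, -0.0008, np.float64(3.41)]
[-0.0208, -0.0144, -0.0008, np.float64(3.41)]
[-0.0216, -0.0131, -0.0008, np.float64(3.41)]
[-0.0223, -0.0118, -0.0008, np.float64(3.41)]
[-0.023, -0.0105, -0.0008, np.float64(3.41)]
[-0.0236, -0.0091, -0.0008, np.float64(3.41)]
[-0.0241, -0.0077, -0.0008, np.float64(3.41)]
[-0.0245, -0.0062, -0.0008, np.float64(3.41)]
[-0.0248, -0.0048, -0.0008, np.float64(3.41)]
```

View pics/s1c.png

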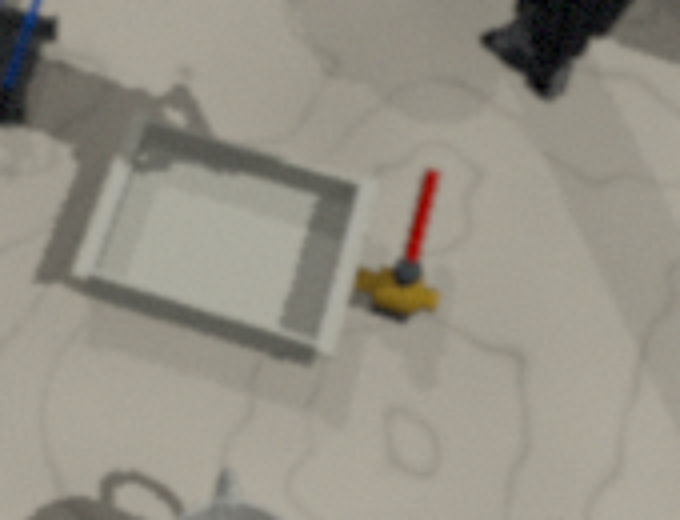

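The handle is on its stop, parallel to the wall. But the push left the tool tilted by about 8°, and rows keep whatever tilt they start from. I'll move towards the tray's −y wall, looking at the tongs on the way, and see if I can undo the tilt there.

```bash
python3 -c "
from h import *
plan(.50,.0,.24,98,10)"
```

```text
t 6.1 pos [0.4175 0.3298 0.2401] ang 152.37 zaxis [-0.017  0.138 -0.99 ] F [1.3 0.4 3. ] w -0.0003 q [ 0.6   0.25  0.01  1.26  0.12 -0.48]
[-0.0226, -0.0254, 0.0, np.float64(5.44)]
[-0.0249, -0.0231, 0.0, np.float64(5.44)]
[-0.027, -0.0207, 0.0, np.float64(5.44)]
[-0.0288, -0.018, 0.0, np.float64(5.44)]
[-0.0304, -0.0152, 0.0, np.float64(5.44)]
[-0.0317, -0.0123, 0.0, np.float64(5.44)]
[-0.0327, -0.0092, 0.0, np.float64(5.44)]
[-0.0334, -0.0061, 0.0, np.float64(5.44)]
[-0.0339, -0.0029, 0.0, np.float64(5.44)]
[-0.034, 0.0004, 0.0, np.float64(5.44)]
```

Emit:
send_rows(
  increments=[
    [[-0.026,-0.03,-0.005,6.5],[-0.03,-0.026,-0.005,6.5],[-0.033,-0.022,-0.005,6.5],[-0.036,-0.018,-0.005,6.5],[-0.038,-0.013,-0.005,6.5],[-0.039,-0.008,-0.005,6.5],[-0.04,-0.004,-0.005,6.5],[-0.03,0.01,-0.005,6.5]],
  ],
)

```text
clock: 6.9
eef_pos: [0.5127, 0.0279, 0.2434]
tool_rot: [0.652, 0.755, 0.05, -0.048]
ft_force: [1.0, 1.5, -0.7]
grip_width: -0.0003
```

```bash
python3 -c "
from h import *
plan(.52,.035,.12,98,8)
c=snap('wrist','w7')"
```

```text
t 6.9 pos [0.5127 0.0279 0.2434] ang 98.44 zaxis [-0.008  0.138 -0.99 ] F [ 1.   1.5 -0.7] w -0.0003 q [-0.02  0.27  0.04  1.35  0.14 -0.17]
[0.0007, 0.001, 0.0154, np.float64(0.06)]
[0.0008, 0.001, 0.0154, np.float64(0.06)]
[0.0008, 0.001, 0.0154, np.float64(0.06)]
[0.0008, 0.001, 0.0154, np.float64(0.06)]
[0.0008, 0.001, 0.0154, np.float64(0.06)]
[0.0008, 0.001, 0.0154, np.float64(0.06)]
[0.0008, 0.001, 0.0154, np.float64(0.06)]
[0.0008, 0.001, 0.0154, np.float64(0.06)]
```

View pics/w7.png

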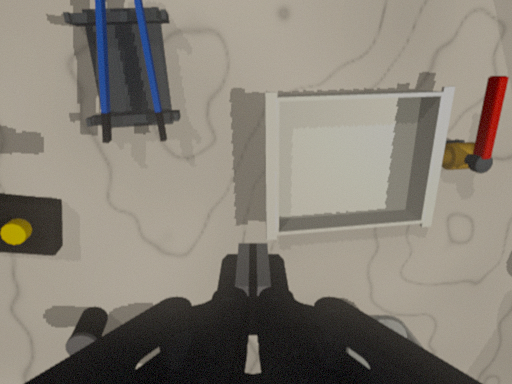

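The wrist view shows the tray rim corners at (266,95), (452,88), (432,226), (272,238), the closed valve at (490,115), the tong tips at (107,135) and (162,133), the rest bars at rows 17 and 118, and the yellow tablet at (16,231).

Run:
```python
from h import *
c=load('w7')
print('tray',[onz(c,*p,.038)[:2].round(4).tolist() for p in [(266,95),(452,88),(432,226),(272,238)]])
print('tips',[onz(c,*p,.035)[:2].round(4).tolist() for p in [(107,138),(162,136)]])
print('bars ends',[onz(c,*p,.024)[:2].round(4).tolist() for p in [(66,17),(168,16),(84,118),(180,115)]])
```

```text
tray [[0.4441, 0.06], [0.41, 0.2532], [0.5656, 0.2844], [0.5964, 0.0917]]
tips [[0.5047, -0.086], [0.4965, -0.0353]]
bars ends [[0.4043, -0.1237], [0.389, -0.0377], [0.4902, -0.1098], [0.4755, -0.0203]]
```

Emit:
send_rows(
  increments=[
    [[-0.003,0.001,0.026,0],[-0.003,0.001,0.026,0],[-0.003,0.001,0.026,0],[-0.003,0.001,0.026,0],[-0.003,0.001,0.026,0],[-0.003,0.001,0.02,0],[-0.002,0,0.01,0],[0,0,0,0]],
  ],
)

```text
clock: 7.75
eef_pos: [0.5294, 0.0261, 0.079]
tool_rot: [0.657, 0.751, 0.05, -0.042]
ft_force: [-0.3, -0.1, 0.8]
grip_width: 0.0003
```

```bash
python3 -c "
from h import *
plan(.52,.05,.029,98,8)
c=snap('wrist','w8')"
```

```text
t 7.75 pos [0.5294 0.0261 0.079 ] ang 97.75 zaxis [ 0.002  0.13  -0.992] F [-0.3 -0.1  0.8] w 0.0003 q [-0.02  0.43 -0.19  0.96  0.13 -0.16]
[0.0031, -0.0008, 0.0063, np.float64(-0.03)]
[0.0031, -0.0008, 0.0063, np.float64(-0.03)]
[0.0031, -0.0008, 0.0063, np.float64(-0.03)]
[0.0031, -0.0008, 0.0063, np.float64(-0.03)]
[0.0031, -0.0008, 0.0063, np.float64(-0.03)]
[0.0031, -0.0007, 0.0063, np.float64(-0.03)]
[0.0031, -0.0007, 0.0063, np.float64(-0.03)]
[0.0031, -0.0007, 0.0063, np.float64(-0.03)]
```

View pics/w8.png

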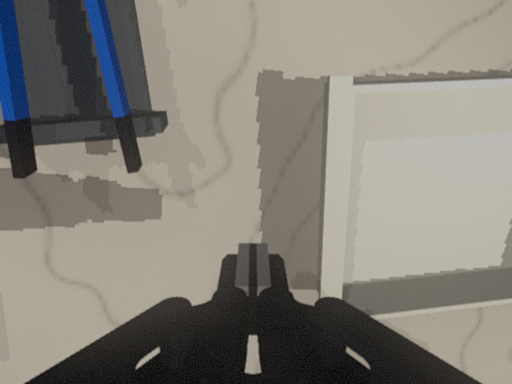

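Emit:
send_rows(
  increments=[
    [[-0.002,0,0.016,0],[-0.002,0,0.016,0],[-0.001,0,0.01,0],[0.006,0,0,0],[0.008,0,0.002,0],[0.008,0,0.002,0],[0.008,0,0.001,0],[0.006,0,0.001,0]],
  ],
)

```text
clock: 8.6
eef_pos: [0.5329, 0.0662, 0.044]
tool_rot: [0.656, 0.751, 0.055, -0.036]
ft_force: [0.4, 0.3, -0.7]
grip_width: -0.0
```

```bash
python3 -c "
from h import *
plan(.52,.06,.029,98,8)
c=snap('wrist','w9')"
```

```text
t 8.6 pos [0.5329 0.0662 0.044 ] ang 97.85 zaxis [ 0.019  0.13  -0.991] F [ 0.4  0.3 -0.7] w -0.0 q [ 0.05  0.46 -0.24  0.84  0.13 -0.08]
[-0.0006, -0.0017, 0.0019, np.float64(-0.02)]
[-0.0006, -0.0017, 0.0019, np.float64(-0.02)]
[-0.0006, -0.0017, 0.0019, np.float64(-0.02)]
[-0.0006, -0.0017, 0.0019, np.float64(-0.02)]
[-0.0006, -0.0017, 0.0019, np.float64(-0.02)]
[-0.0006, -0.0017, 0.0019, np.float64(-0.02)]
[-0.0006, -0.0017, 0.0019, np.float64(-0.02)]
[-0.0005, -0.0017, 0.0019, np.float64(-0.02)]
```

View pics/w9.png

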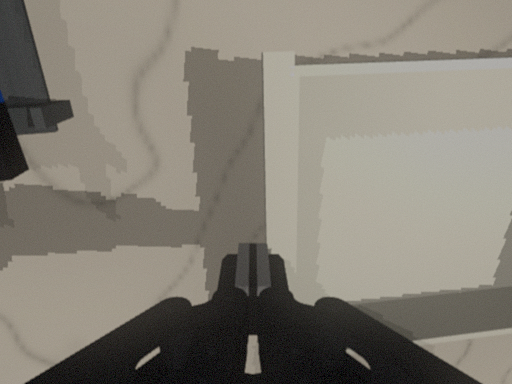

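Emit:
send_rows(
  increments=[
    [[-0.002,0,0.007,0],[-0.001,0,0.007,0],[0.005,0,0.003,0],[0.005,0,0.001,0],[0.006,0,0.001,0],[0.006,0,0.001,0],[0.006,0,0.001,0],[0.006,0,0.001,0]],
  ],
)

```text
clock: 9.45
eef_pos: [0.5338, 0.0708, 0.027]
tool_rot: [0.666, 0.745, 0.034, -0.01]
ft_force: [-1.7, -16.8, 10.0]
grip_width: 0.0
```

```bash
python3 -c "
from h import *
plan(.52,.06,.029,98,1)"
```

```text
t 9.45 pos [0.5338 0.0708 0.027 ] ang 96.49 zaxis [ 0.031  0.064 -0.997] F [ -1.7 -16.8  10. ] w 0.0 q [ 0.1   0.48 -0.26  0.79  0.06 -0.01]
[-0.0092, -0.0149, -0.002, np.float64(-1.51)]
```

Emit:
send_rows(
  increments=[
    [[0.006,0,0,0],[0.006,0,0,0],[0.006,0,0,0],[0.006,0,0,0],[0.006,0,0,0],[0.003,0,0,0],[-0.005,0,0,0],[-0.01,0,0,0]],
  ],
)

```text
clock: 10.25
eef_pos: [0.5344, 0.0545, 0.0276]
tool_rot: [0.677, 0.736, 0.011, 0.016]
ft_force: [-0.2, -0.4, -0.1]
grip_width: 0.0001
```

```bash
python3 -c "
from h import *
plan(.52,.06,.029,98,1)"
```

```text
t 10.25 pos [0.5344 0.0545 0.0276] ang 94.71 zaxis [ 0.038 -0.006 -0.999] F [-0.2 -0.4 -0.1] w 0.0001 q [ 0.11  0.48 -0.26  0.8  -0.01  0.02]
[0.0067, -0.0139, -0.0014, np.float64(-3.29)]
```

```bash
python3 -c "
from h import *
plan(.465,-.065,.23,99,8)"
```

```text
t 10.25 pos [0.5344 0.0545 0.0276] ang 94.71 zaxis [ 0.038 -0.006 -0.999] F [-0.2 -0.4 -0.1] w 0.0001 q [ 0.11  0.48 -0.26  0.8  -0.01  0.02]
[-0.0142, -0.0099, -0.0253, np.float64(-0.54)]
[-0.0141, -0.01, -0.0253, np.float64(-0.54)]
[-0.014, -0.0101, -0.0253, np.float64(-0.54)]
[-0.0139, -0.0103, -0.0253, np.float64(-0.54)]
[-0.0138, -0.0104, -0.0253, np.float64(-0.54)]
[-0.0137, -0.0105, -0.0253, np.float64(-0.54)]
[-0.0136, -0.0106, -0.0253, np.float64(-0.54)]
[-0.0135, -0.0108, -0.0253, np.float64(-0.54)]
```

Emit:
send_rows(
  increments=[
    [[-0.005,0,-0.03,-0.6],[-0.005,0,-0.04,-0.6],[-0.015,-0.01,-0.04,-0.6],[-0.02,-0.015,-0.04,-0.6],[-0.02,-0.02,-0.03,-0.6],[-0.02,-0.02,-0.01,-0.6],[-0.02,-0.01,0,-0.6],[0,0,0,0]],
  ],
  hand=-1,
)

```text
clock: 11.05
eef_pos: [0.4629, -0.0648, 0.2205]
tool_rot: [0.649, 0.761, 0.009, 0.014]
ft_force: [-0.1, 1.4, -0.2]
grip_width: 0.0857
```

```bash
python3 -c "
from h import *
plan(.465,-.065,.23,99,1)
c=snap('wrist','w10')"
```

```text
t 11.05 pos [ 0.4629 -0.0648  0.2205] ang 99.1 zaxis [ 0.033 -0.004 -0.999] F [-0.1  1.4 -0.2] w 0.0857 q [-0.14  0.16 -0.15  1.22  0.   -0.3 ]
[-0.0006, 0.0021, -0.0095, np.float64(0.1)]
```

View pics/w10.png

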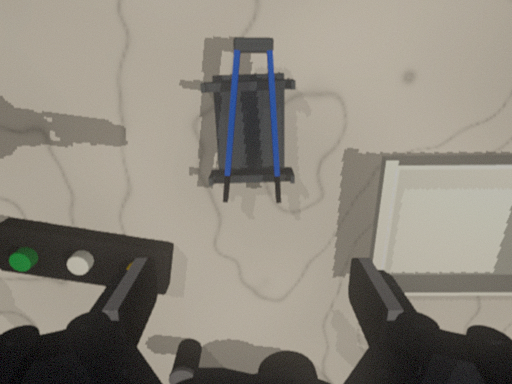

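The wrist view shows the tong hinge at (253,45), tips at (226,200) and (279,200), bars at rows 86 and 175, and tablets green at (23,260) and white at (80,262).

Run:
```python
from h import *
c=load('w10'); im=c['image']; hsv=cv2.cvtColor(im,cv2.COLOR_RGB2HSV); H,S,V=[hsv[...,i].astype(int) for i in range(3)]
bl=((H>100)&(H<130)&(S>120)).astype(np.uint8)
n,l,st,ce=cv2.connectedComponentsWithStats(bl); L=[]
for i in range(1,n):
    if st[i,4]<60: continue
    v,u=np.nonzero(l==i); q=np.array([onz(c,a,b,.038)[:2] for a,b in zip(u,v)],np.float32)
    vx,vy,x0,y0=cv2.fitLine(q,cv2.DIST_HUBER,0,.01,.01).ravel(); 
    s=1 if vx>0 else -1; vx*=s;vy*=s; t=(q-[x0,y0])@[vx,vy]; L.append((x0,y0,vx,vy))
    print('blade',st[i].tolist(),np.round([x0,y0],4),'ang',np.degrees(np.arctan2(vy,vx)).round(2),'ends',np.round([x0+vx*t.min(),y0+vy*t.min(),x0+vx*t.max(),y0+vy*t.max()],4))
hb=onz(c,253,45,.038); tips=(onz(c,226,200,.038)+onz(c,279,200,.038))/2
d=(tips-hb)[:2]; ln=np.linalg.norm(d); d/=ln
print('hinge',hb,'tips',tips,'len(144)',ln,'ang',np.degrees(np.arctan2(d[1],d[0])),'grip from hinge',hb[:2]+.079*d,'from tips',tips[:2]-.065*d)
print('tip gap',np.linalg.norm(onz(c,226,200,.038)-onz(c,279,200,.038)))
b=[onz(c,*p,.024)[:2] for p in [(202,86),(295,84),(210,176),(294,174)]]; print('bars',np.round(b,4).tolist(),'origin',np.mean(b,0).round(4))
print('tabs',[onz(c,*p,.039)[:2].round(4).tolist() for p in [(23,258),(80,260)]])
print('stand corner',onz(c,0,219,.024),onz(c,173,241,.024))
```

```text
blade [225, 50, 15, 126, 745] [ 0.4218 -0.0919] ang 3.34 ends [ 0.3681 -0.095   0.4805 -0.0884]
blade [267, 50, 13, 127, 713] [ 0.4171 -0.0546] ang 13.83 ends [ 0.3638 -0.0678  0.4736 -0.0407]
hinge [ 0.36217919 -0.0819712   0.038     ] tips [ 0.50213438 -0.0599681   0.038     ] len(144) 0.14167423957643696 ang 8.934644477789236 grip from hinge [ 0.44022062 -0.06970189] from tips [ 0.43792308 -0.0700631 ]
tip gap 0.05272779238215452
bars [[0.4033, -0.1231], [0.3879, -0.0389], [0.4888, -0.1058], [0.4731, -0.0223]] origin [ 0.4383 -0.0725]
tabs [[0.6076, -0.2915], [0.6, -0.2311]]
stand corner [ 0.57326667 -0.32239439  0.024     ] [ 0.56963642 -0.13723112  0.024     ]
```

Emit:
send_rows(
  increments=[
    [[0,-0.004,0.025,0.1],[0,-0.004,0.025,0.1],[0,-0.004,0.025,0.1],[0,-0.004,0.025,0],[0,-0.004,0.02,0],[0,-0.003,0.015,0],[0,0,0.005,0],[0,0,0,0]],
  ],
)

```text
clock: 11.9
eef_pos: [0.4463, -0.062, 0.0712]
tool_rot: [0.649, 0.761, 0.012, 0.01]
ft_force: [-0.4, 0.4, -0.2]
grip_width: 0.0854
```

```bash
python3 -c "
from h import *
plan(.439,-.070,.023,98.8,4)
c=snap('wrist','w11')"
```

```text
t 11.9 pos [ 0.4463 -0.062   0.0712] ang 99.13 zaxis [ 0.031  0.004 -1.   ] F [-0.4  0.4 -0.2] w 0.0854 q [-0.14  0.28 -0.43  0.83  0.01 -0.3 ]
[-0.0017, -0.0021, 0.0121, np.float64(0.08)]
[-0.0017, -0.0021, 0.0121, np.float64(0.08)]
[-0.0017, -0.0021, 0.0121, np.float64(0.08)]
[-0.0017, -0.0021, 0.0121, np.float64(0.08)]
```

View pics/w11.png

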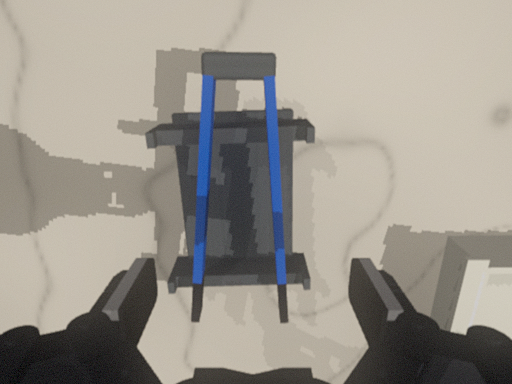

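```bash
cat > tg.py <<'E'
from h import *
def tongs(c,z=.038):
    im=c['image']; hsv=cv2.cvtColor(im,cv2.COLOR_RGB2HSV); H,S,V=[hsv[...,i].astype(int) for i in range(3)]
    n,l,st,ce=cv2.connectedComponentsWithStats(((H>100)&(H<130)&(S>120)).astype(np.uint8)); L=[]
    for i in range(1,n):
        if st[i,4]<60: continue
        v,u=np.nonzero(l==i); q=np.array([onz(c,a,b,z)[:2] for a,b in zip(u,v)],np.float32)
        vx,vy,x0,y0=cv2.fitLine(q,cv2.DIST_HUBER,0,.01,.01).ravel(); s=1 if vx>0 else -1; vx*=s;vy*=s; t=(q-[x0,y0])@[vx,vy]; 
        print('blade',st[i].tolist(),'ang',np.degrees(np.arctan2(vy,vx)).round(2),'ends',np.round([x0+vx*t.min(),y0+vy*t.min(),x0+vx*t.max(),y0+vy*t.max()],4))
E
python3 - <<'E'
from tg import *
c=load('w11'); tongs(c)
hb=onz(c,239,66,.038); tips=(onz(c,196,319,.038)+onz(c,284,319,.038))/2
d=(tips-hb)[:2]; ln=np.linalg.norm(d); d/=ln
print('hinge',hb,'tips',tips,'len(144)',ln,'ang',np.degrees(np.arctan2(d[1],d[0])),'grip from hinge',hb[:2]+.079*d,'from tips',tips[:2]-.065*d)
E
```

```text
blade [193, 75, 22, 209, 2513] ang 3.24 ends [ 0.368  -0.0946  0.4809 -0.0882]
blade [264, 76, 22, 209, 2095] ang 13.77 ends [ 0.3639 -0.0677  0.4736 -0.0408]
hinge [ 0.36183646 -0.0816496   0.038     ] tips [ 0.50214884 -0.06050257  0.038     ] len(144) 0.1418970052425321 ang 8.570766068448659 grip from hinge [ 0.43995423 -0.06987616] from tips [ 0.43787472 -0.07018957]
```

Emit:
send_rows(
  increments=[
    [[-0.002,-0.002,0.012,0.1],[-0.002,-0.002,0.012,0.1],[-0.002,-0.002,0.012,0.1],[-0.002,-0.002,0.007,0],[0,0,0.003,0],[0,0,0,0],[0,0,0,0],[0,0,0,0]],
  ],
)

```text
clock: 12.75
eef_pos: [0.4497, -0.0709, 0.0302]
tool_rot: [0.65, 0.76, 0.016, 0.016]
ft_force: [0.0, -0.7, -1.2]
grip_width: 0.0857
```

```bash
python3 -c "
from h import *
plan(.439,-.070,.023,98.8,1)"
```

```text
t 12.75 pos [ 0.4497 -0.0709  0.0302] ang 98.95 zaxis [ 0.046  0.003 -0.999] F [ 0.  -0.7 -1.2] w 0.0857 q [-0.16  0.34 -0.48  0.7   0.01 -0.32]
[0.0025, -0.0104, 0.0072, np.float64(0.15)]
```

Emit:
send_rows(
  increments=[
    [[0,-0.003,0.001,0],[0,-0.003,0.001,0],[0.001,-0.002,0.001,0],[0.001,-0.002,0.001,0],[0,0,0,0],[0,0,0,0],[0,0,0,0],[0,0,0,0]],
  ],
)

```text
clock: 13.55
eef_pos: [0.4391, -0.0704, 0.0262]
tool_rot: [0.649, 0.76, 0.016, 0.017]
ft_force: [-0.3, 0.5, 0.5]
grip_width: 0.0856
```

```bash
python3 -c "
from h import *
plan(.439,-.070,.023,98.8,1)"
```

```text
t 13.55 pos [ 0.4391 -0.0704  0.0262] ang 98.96 zaxis [ 0.047  0.003 -0.999] F [-0.3  0.5  0.5] w 0.0856 q [-0.17  0.33 -0.51  0.68  0.01 -0.32]
[0.0004, -0.0001, 0.0032, np.float64(0.16)]
```

Emit:
send_rows(
  increments=[
    [[0,0,0.001,0],[0,0,0.001,0],[0,0,0,0],[0,0,0,0],[0,0,0,0],[0,0,0,0],[0,0,0,0],[0,0,0,0]],
  ],
  hand=-0.03,
)

```text
clock: 14.35
eef_pos: [0.4401, -0.0705, 0.0248]
tool_rot: [0.649, 0.76, 0.017, 0.018]
ft_force: [-0.7, -0.1, 0.8]
grip_width: 0.0441
```

Run:
```python
from tg import *
plan(.439,-.070,.023,98.8,1); c=snap('wrist','w12'); tongs(c)
```

```text
t 14.35 pos [ 0.4401 -0.0705  0.0248] ang 98.96 zaxis [ 0.049  0.003 -0.999] F [-0.7 -0.1  0.8] w 0.0441 q [-0.17  0.33 -0.51  0.67  0.01 -0.32]
[0.0007, -0.001, 0.0018, np.float64(0.16)]
blade [199, 105, 23, 256, 4042] ang 4.55 ends [ 0.3682 -0.0947  0.4813 -0.0857]
blade [288, 106, 19, 256, 3928] ang 12.53 ends [ 0.3642 -0.068   0.4749 -0.0434]
```

View pics/w12.png

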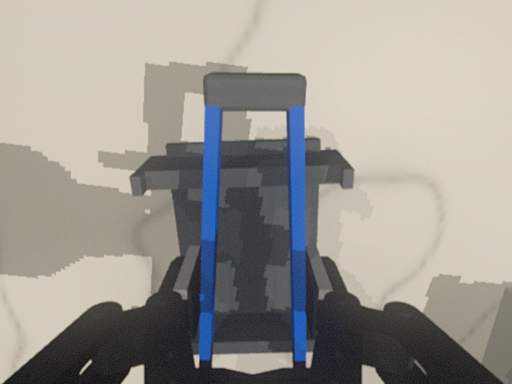

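The fingers hold both blades at 44 mm between the bars, with the tongs in line with the jaws. Next I lift.

Emit:
send_rows(
  increments=[
    [[0,0,-0.004,0],[0,0,-0.008,0],[0,0,-0.012,0],[0,0,-0.015,0],[0,0,-0.015,0],[0,0,-0.015,0],[0,0,-0.01,0],[0,0,0,0]],
  ],
)

```text
clock: 15.2
eef_pos: [0.435, -0.0705, 0.1086]
tool_rot: [0.649, 0.76, 0.016, 0.017]
ft_force: [0.3, 0.2, -0.6]
grip_width: 0.0441
```

Run:
```python
from tg import *
plan(.54,-.23,.13,98.8,8); c=snap('wrist','w13'); c=snap('side','sd13')
a=cv2.imread('pics/sd13.png'); cv2.imwrite('pics/sd13c.png',cv2.resize(a[130:320,120:380],None,fx=3,fy=3))
```

```text
t 15.2 pos [ 0.435  -0.0705  0.1086] ang 98.96 zaxis [ 0.047  0.003 -0.999] F [ 0.3  0.2 -0.6] w 0.0441 q [-0.17  0.2  -0.42  0.9   0.01 -0.32]
[-0.0217, 0.0099, -0.0027, np.float64(0.02)]
[-0.0217, 0.0099, -0.0027, np.float64(0.02)]
[-0.0217, 0.0099, -0.0027, np.float64(0.02)]
[-0.0217, 0.0099, -0.0027, np.float64(0.02)]
[-0.0217, 0.0099, -0.0027, np.float64(0.02)]
[-0.0217, 0.0099, -0.0027, np.float64(0.02)]
[-0.0217, 0.0099, -0.0027, np.float64(0.02)]
[-0.0217, 0.0099, -0.0027, np.float64(0.02)]
```

View pics/w13.png

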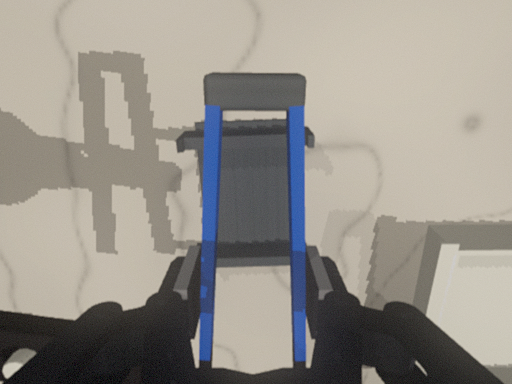

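View pics/sd13c.png

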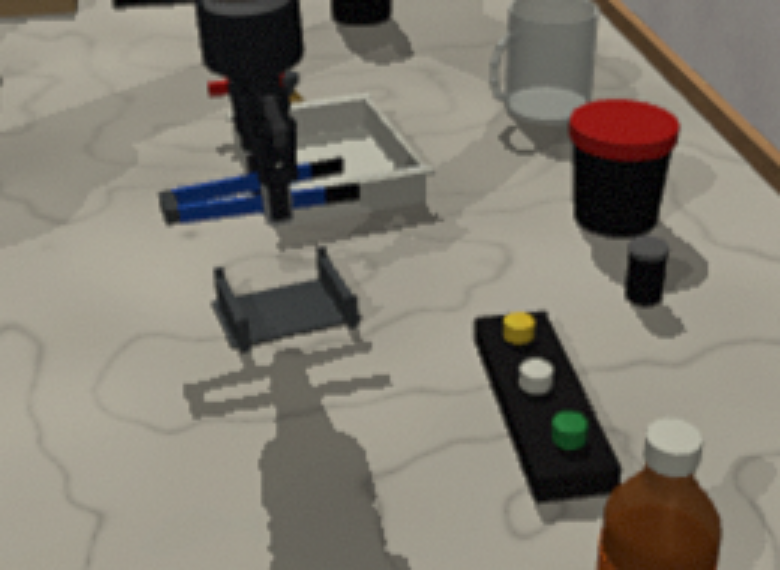

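Tongs are held level and the rest is clear. Now I'll measure the tablets from their top faces in the three views.

Run:
```python
from h import *
for fn in ['scene0','side0','s1','sd13','w10']:
    c=load(fn); P=cloud(c); hsv=cv2.cvtColor(c['image'],cv2.COLOR_RGB2HSV);H,S,V=[hsv[...,i].astype(int) for i in range(3)]
    tb=P[(abs(P[...,2])<.015)&(P[...,0]>.5)&(P[...,0]<.7)&(abs(P[...,1]+.2)<.2)&(V>110)]; print(fn,'table z',np.median(tb[:,2]).round(4))
    for k,m in [('green',(H>50)&(H<90)&(S>100)),('white',(V>125)&(S<40)),('yel',(H>22)&(H<35)&(S>150))]:
        mm=m&(abs(P[...,0]-.61)<.035)&(P[...,1]>-.34)&(P[...,1]<-.13)&(P[...,2]>.018)&(P[...,2]<.05)
        v,u=np.nonzero(mm)
        if len(u)<20: continue
        q=P[mm]; top=q[q[:,2]>q[:,2].max()-.005]
        # rays: far silhouette edge of top disc is clean: bbox in pixels
        cx,cy=u.mean(),v.min()
        print(fn,k,len(u),'top mean',top.mean(0).round(4),len(top),'uv bbox',u.min(),u.max(),v.min(),v.max(), 'mid-height cast',onz(c,(u.min()+u.max())/2,(v.min()+v.max())/2,.0315)[:2].round(4))
```

```text
scene0 table z -0.0015
scene0 green 79 top mean [ 0.6156 -0.2926  0.0385] 19 uv bbox 167 214 166 197 mid-height cast [ 0.6192 -0.2171]
scene0 white 38 top mean [ 0.6112 -0.2316  0.0383] 32 uv bbox 185 191 174 180 mid-height cast [ 0.6089 -0.2339]
scene0 yel 83 top mean [ 0.6148 -0.1703  0.038 ] 26 uv bbox 171 208 181 198 mid-height cast [ 0.6456 -0.2027]
side0 table z -0.0018
side0 green 151 top mean [ 0.6117 -0.3006  0.0368] 82 uv bbox 281 323 246 290 mid-height cast [ 0.6019 -0.2819]
side0 white 55 top mean [ 0.6062 -0.2374  0.0372] 55 uv bbox 293 303 250 256 mid-height cast [ 0.6078 -0.2313]
side0 yel 101 top mean [ 0.6098 -0.1783  0.0367] 57 uv bbox 287 313 234 289 mid-height cast [ 0.6039 -0.2605]
s1 table z -0.0015
s1 green 84 top mean [ 0.616  -0.293   0.0376] 32 uv bbox 166 196 166 194 mid-height cast [ 0.6295 -0.2467]
s1 white 40 top mean [ 0.6097 -0.2309  0.0381] 33 uv bbox 185 191 174 180 mid-height cast [ 0.6089 -0.2339]
s1 yel 79 top mean [ 0.6149 -0.1699  0.0379] 30 uv bbox 183 209 181 191 mid-height cast [ 0.6246 -0.1923]
sd13 table z -0.0018
sd13 green 149 top mean [ 0.6118 -0.3004  0.0368] 79 uv bbox 280 316 243 289 mid-height cast [ 0.5956 -0.2741]
sd13 white 57 top mean [ 0.6062 -0.2378  0.0371] 57 uv bbox 293 303 250 256 mid-height cast [ 0.6078 -0.2313]
sd13 yel 104 top mean [ 0.6101 -0.1778  0.0366] 54 uv bbox 282 298 234 249 mid-height cast [ 0.6017 -0.1865]
w10 table z 0.0
w10 green 537 top mean [ 0.613  -0.2951  0.0387] 354 uv bbox 8 37 247 271 mid-height cast [ 0.6145 -0.2973]
w10 white 416 top mean [ 0.607  -0.2338  0.0387] 336 uv bbox 0 166 255 294 mid-height cast [ 0.6239 -0.2319]
```

Run:
```python
from tg import *
plan(.485,-.296,.08,90,8)
```

```text
t 15.3 pos [ 0.4341 -0.0704  0.1072] ang 98.96 zaxis [ 0.045  0.003 -0.999] F [-0.1 -0.1 -0.2] w 0.0441 q [-0.17  0.21 -0.42  0.9   0.01 -0.32]
[-0.0288, 0.0019, 0.0034, np.float64(1.12)]
[-0.0288, 0.0025, 0.0034, np.float64(1.12)]
[-0.0288, 0.003, 0.0034, np.float64(1.12)]
[-0.0287, 0.0036, 0.0034, np.float64(1.12)]
[-0.0286, 0.0041, 0.0034, np.float64(1.12)]
[-0.0285, 0.0047, 0.0034, np.float64(1.12)]
[-0.0284, 0.0053, 0.0034, np.float64(1.12)]
[-0.0283, 0.0058, 0.0034, np.float64(1.12)]
```

Emit:
send_rows(
  increments=[
    [[-0.018,0.002,0,1],[-0.028,0.002,0,1],[-0.034,0.003,0.003,1.5],[-0.038,0.004,0.004,1.5],[-0.038,0.005,0.005,1.5],[-0.034,0.006,0.005,1.5],[-0.022,0.006,0.004,1],[-0.01,0.004,0.002,0]],
  ],
)

```text
clock: 16.1
eef_pos: [0.4824, -0.2934, 0.0756]
tool_rot: [0.707, 0.707, 0.015, 0.008]
ft_force: [-0.4, -0.6, 0.5]
grip_width: 0.0439
```

Run:
```python
from tg import *
plan(.485,-.296,.04,90,4); snap('wrist','w14'); c=snap('scene','s14'); c=snap('side','sd14')
a=cv2.imread('pics/sd14.png'); cv2.imwrite('pics/sd14c.png',cv2.resize(a[180:340,180:380],None,fx=3.5,fy=3.5))
a=cv2.imread('pics/s14.png'); cv2.imwrite('pics/s14c.png',cv2.resize(a[110:240,110:290],None,fx=4,fy=4))
```

```text
t 16.1 pos [ 0.4824 -0.2934  0.0756] ang 89.93 zaxis [ 0.032  0.01  -0.999] F [-0.4 -0.6  0.5] w 0.0439 q [-0.56  0.48 -0.11  0.96  0.03 -0.56]
[-0.0007, 0.0006, 0.0089, np.float64(-0.02)]
[-0.0007, 0.0006, 0.0089, np.float64(-0.02)]
[-0.0007, 0.0006, 0.0089, np.float64(-0.02)]
[-0.0007, 0.0006, 0.0089, np.float64(-0.02)]
```

View pics/sd14c.png

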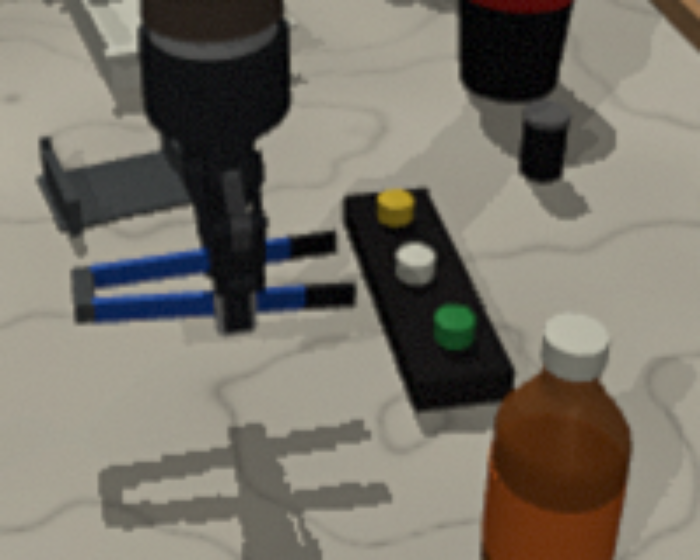

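View pics/s14c.png

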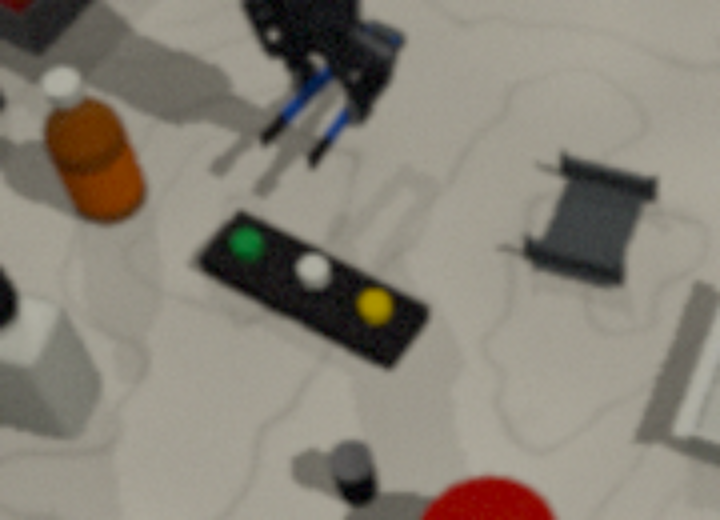

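View pics/w14.png

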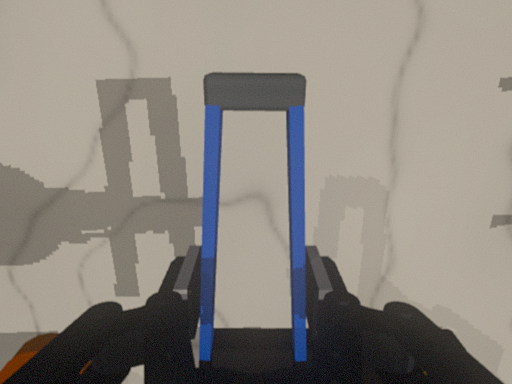

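Emit:
send_rows(
  increments=[
    [[0,0,0.008,0],[0,0,0.01,0],[0,0,0.01,0],[-0.001,0,0.008,0],[-0.001,0,0.004,0],[0,0,0.002,0],[0,0,0,0],[0,0,0,0]],
  ],
)

```text
clock: 17.05
eef_pos: [0.4823, -0.2867, 0.0302]
tool_rot: [0.704, 0.71, 0.015, 0.005]
ft_force: [0.3, 0.3, 0.4]
grip_width: 0.0442
```

Run:
```python
from tg import *
plan(.562,-.296,.030,90,8); c=snap('scene','s15'); c=snap('side','sd15')
a=cv2.imread('pics/sd15.png'); cv2.imwrite('pics/sd15c.png',cv2.resize(a[180:340,180:380],None,fx=3.5,fy=3.5))
a=cv2.imread('pics/s15.png'); cv2.imwrite('pics/s15c.png',cv2.resize(a[110:240,110:290],None,fx=4,fy=4))
```

```text
t 17.05 pos [ 0.4823 -0.2867  0.0302] ang 90.45 zaxis [ 0.029  0.015 -0.999] F [0.3 0.3 0.4] w 0.0442 q [-0.55  0.53 -0.17  0.86  0.03 -0.56]
[-0.0012, 0.01, 0.0, np.float64(0.06)]
[-0.0012, 0.01, 0.0, np.float64(0.06)]
[-0.0012, 0.01, 0.0, np.float64(0.06)]
[-0.0012, 0.01, 0.0, np.float64(0.06)]
[-0.0012, 0.01, 0.0, np.float64(0.06)]
[-0.0012, 0.01, 0.0, np.float64(0.06)]
[-0.0012, 0.01, 0.0, np.float64(0.06)]
[-0.0012, 0.01, 0.0, np.float64(0.06)]
```

View pics/sd15c.png

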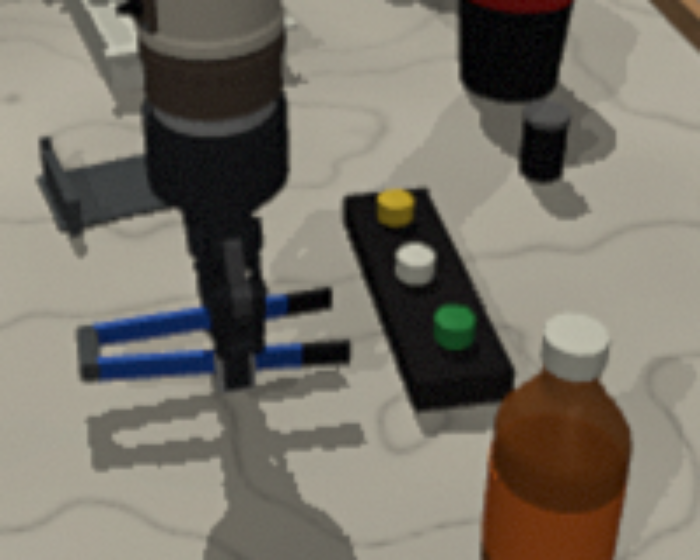

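View pics/s15c.png

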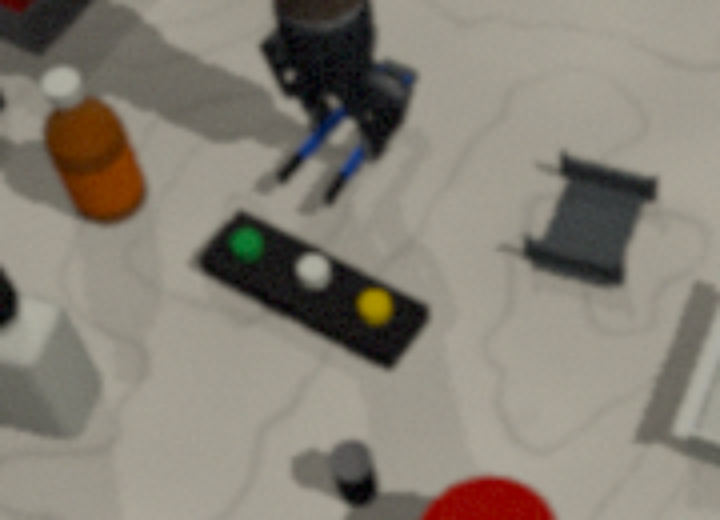

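Run:
```python
from tg import *
for fn,t1,t2 in [('sd15',(280,280.3),(274.6,264.9)),('s15',(181,154.5),(192.5,159.5))]:
    c=load(fn); P=cloud(c)
    a,b=onz(c,*t1,.036),onz(c,*t2,.036); print(fn,a.round(4),b.round(4),'mid',((a+b)/2).round(4))
    for t in (t1,t2): print(' depth near', P[int(t[1])-1:int(t[1])+2,int(t[0])-4:int(t[0])+1].reshape(-1,3).round(3)[:,:].tolist()[:6])
```

```text
sd15 [ 0.5471 -0.3152  0.036 ] [ 0.5473 -0.2671  0.036 ] mid [ 0.5472 -0.2912  0.036 ]
 depth near [[0.539, -0.313, 0.039], [0.541, -0.316, 0.041], [0.543, -0.313, 0.038], [0.545, -0.315, 0.039], [0.56, -0.269, -0.002], [0.539, -0.315, 0.038]]
 depth near [[0.538, -0.264, 0.04], [0.539, -0.268, 0.043], [0.542, -0.266, 0.041], [0.544, -0.264, 0.039], [0.546, -0.267, 0.041], [0.537, -0.269, 0.041]]
s15 [ 0.5487 -0.303   0.036 ] [ 0.5468 -0.2582  0.036 ] mid [ 0.5478 -0.2806  0.036 ]
 depth near [[0.53, -0.341, -0.002], [0.525, -0.342, -0.009], [0.552, -0.306, 0.046], [0.548, -0.306, 0.042], [0.545, -0.305, 0.039], [0.533, -0.338, -0.002]]
 depth near [[0.53, -0.295, -0.0], [0.527, -0.293, -0.002], [0.526, -0.289, -0.001], [0.548, -0.263, 0.042], [0.547, -0.259, 0.044], [0.531, -0.295, -0.005]]
```

Emit:
send_rows(
  increments=[
    [[-0.004,0.002,0,0.2],[-0.004,0.002,0,0.2],[-0.002,0.005,0,0],[0,0.008,0,0],[0,0.008,0,0],[0,0.006,0,0],[0,0.003,0,0],[0,0,0,0]],
  ],
)

```text
clock: 17.95
eef_pos: [0.5213, -0.2987, 0.0326]
tool_rot: [0.707, 0.707, 0.016, 0.007]
ft_force: [0.8, -0.4, -0.3]
grip_width: 0.0445
```

Run:
```python
from tg import *
plan(.560,-.2965,.030,90,4); c=snap('scene','s16'); c=snap('side','sd16')
a=cv2.imread('pics/sd16.png'); cv2.imwrite('pics/sd16c.png',cv2.resize(a[200:320,220:370],None,fx=4,fy=4))
a=cv2.imread('pics/s16.png'); cv2.imwrite('pics/s16c.png',cv2.resize(a[120:220,140:260],None,fx=5,fy=5))
```

```text
t 17.95 pos [ 0.5213 -0.2987  0.0326] ang 90.01 zaxis [ 0.032  0.013 -0.999] F [ 0.8 -0.4 -0.3] w 0.0445 q [-0.53  0.58 -0.05  0.91  0.03 -0.53]
[0.0005, 0.0097, 0.0006, np.float64(0.0)]
[0.0005, 0.0097, 0.0006, np.float64(0.0)]
[0.0005, 0.0097, 0.0006, np.float64(0.0)]
[0.0005, 0.0097, 0.0006, np.float64(0.0)]
```

View pics/sd16c.png

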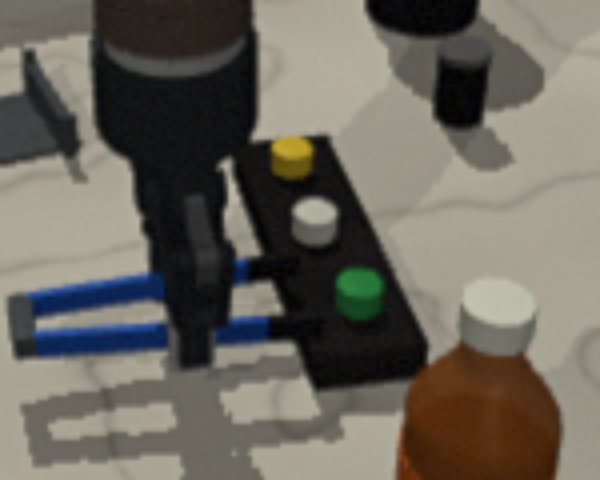

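View pics/s16c.png

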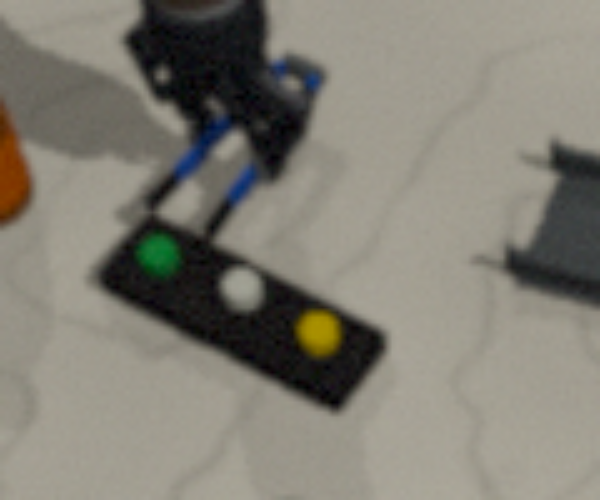

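Emit:
send_rows(
  increments=[
    [[0.001,0.006,0.001,0],[0.001,0.008,0.001,0],[0,0.008,0.001,0],[0,0.007,0,0],[0,0.004,0,0],[0,0.002,0,0],[0,0,0,0],[0,0,0,0]],
  ],
)

```text
clock: 18.85
eef_pos: [0.5585, -0.296, 0.0301]
tool_rot: [0.707, 0.707, 0.016, 0.006]
ft_force: [-0.6, 0.6, -1.1]
grip_width: 0.0441
```

Run:
```python
from tg import *
plan(.560,-.2965,.030,90,4); c=snap('scene','s17'); c=snap('side','sd17')
a=cv2.imread('pics/sd17.png'); cv2.imwrite('pics/sd17c.png',cv2.resize(a[200:320,220:370],None,fx=4,fy=4))
a=cv2.imread('pics/s17.png'); cv2.imwrite('pics/s17c.png',cv2.resize(a[120:220,140:260],None,fx=5,fy=5))
```

```text
t 18.85 pos [ 0.5585 -0.296   0.0301] ang 90.0 zaxis [ 0.031  0.013 -0.999] F [-0.6  0.6 -1.1] w 0.0441 q [-0.5   0.64  0.05  0.96  0.03 -0.5 ]
[-0.0001, 0.0004, 0.0, np.float64(0.0)]
[-0.0001, 0.0004, 0.0, np.float64(0.0)]
[-0.0001, 0.0004, 0.0, np.float64(0.0)]
[-0.0001, 0.0004, 0.0, np.float64(0.0)]
```

View pics/sd17c.png

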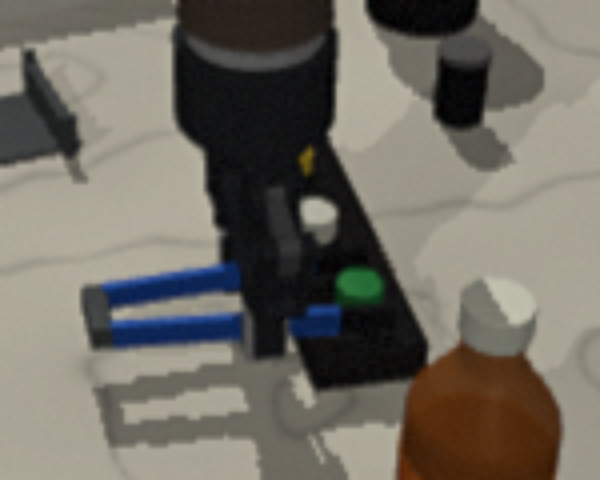

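View pics/s17c.png

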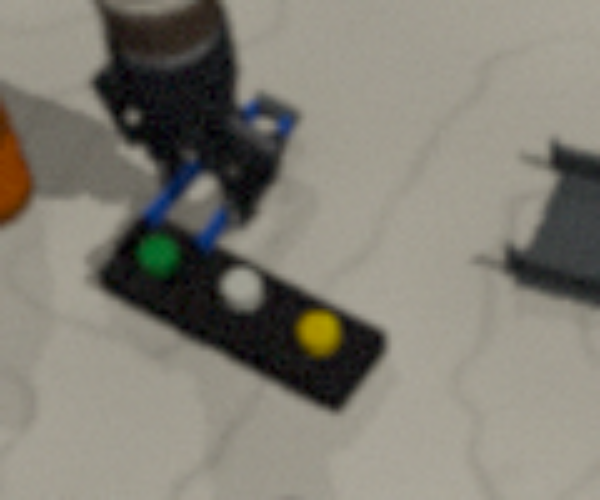

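The green tablet sits between the blades, near the tips. Close.

Emit:
send_rows(
  increments=[
    [[0,0,0,0],[0,0,0,0],[0,0,0,0],[0,0,0,0],[0,0,0,0],[0,0,0,0],[0,0,0,0],[0,0,0,0]],
  ],
  hand=0.35,
)

```text
clock: 19.75
eef_pos: [0.5577, -0.2963, 0.0304]
tool_rot: [0.707, 0.707, 0.016, 0.006]
ft_force: [-0.6, -0.1, -0.7]
grip_width: 0.0318
```

Run:
```python
from tg import *
plan(.560,-.2965,.030,90,1); c=snap('scene','s18'); c=snap('side','sd18')
a=cv2.imread('pics/sd18.png'); cv2.imwrite('pics/sd18c.png',cv2.resize(a[200:320,220:370],None,fx=4,fy=4))
a=cv2.imread('pics/s18.png'); cv2.imwrite('pics/s18c.png',cv2.resize(a[120:220,140:260],None,fx=5,fy=5))
```

```text
t 19.75 pos [ 0.5577 -0.2963  0.0304] ang 89.95 zaxis [ 0.031  0.013 -0.999] F [-0.6 -0.1 -0.7] w 0.0318 q [-0.5   0.64  0.05  0.96  0.03 -0.5 ]
[-0.0002, 0.0023, 0.0004, np.float64(-0.05)]
```

View pics/sd18c.png

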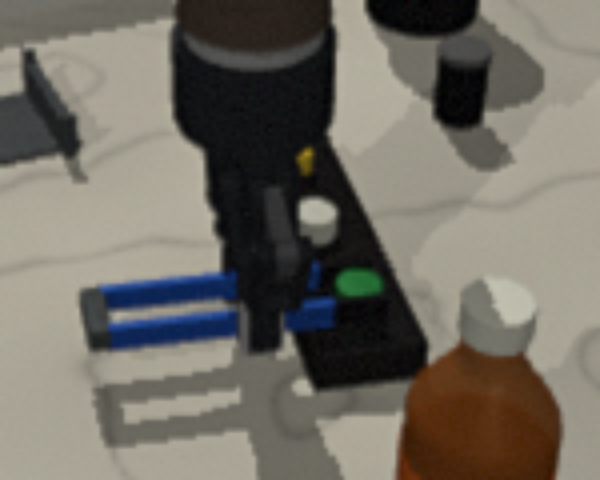

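View pics/s18c.png

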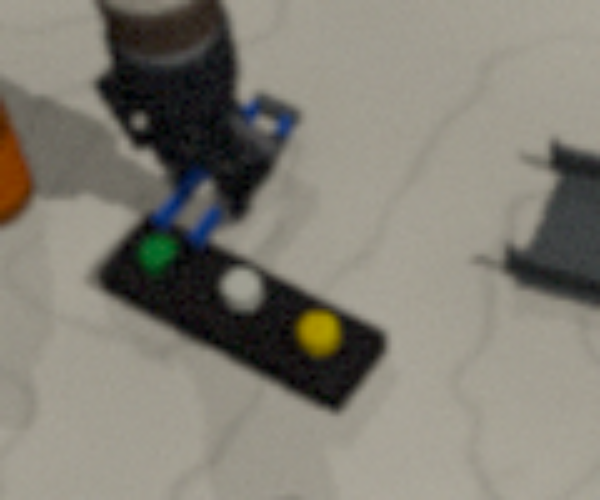

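It stopped at 31.8 mm, short of the 27.6 mm commanded, so something is gripped. I'll lift slowly.

Emit:
send_rows(
  increments=[
    [[0,0,-0.003,0],[0,0,-0.005,0],[0,0,-0.008,0],[0,0,-0.01,0],[0,0,-0.01,0],[0,0,-0.01,0],[0,0,-0.005,0],[0,0,0,0]],
  ],
)

```text
clock: 20.65
eef_pos: [0.5567, -0.2975, 0.0877]
tool_rot: [0.707, 0.707, 0.016, 0.008]
ft_force: [-0.3, 0.2, -0.2]
grip_width: 0.0316
```

Run:
```python
from tg import *
plan(.560,-.2965,.030,90,1); c=snap('scene','s19'); c=snap('side','sd19')
a=cv2.imread('pics/sd19.png'); cv2.imwrite('pics/sd19c.png',cv2.resize(a[180:320,220:370],None,fx=4,fy=4))
a=cv2.imread('pics/s19.png'); cv2.imwrite('pics/s19c.png',cv2.resize(a[120:220,140:260],None,fx=5,fy=5))
```

```text
t 20.65 pos [ 0.5567 -0.2975  0.0877] ang 89.94 zaxis [ 0.033  0.012 -0.999] F [-0.3  0.2 -0.2] w 0.0316 q [-0.5   0.58  0.1   1.07  0.03 -0.5 ]
[0.001, 0.0033, 0.0577, np.float64(-0.06)]
```

View pics/sd19c.png

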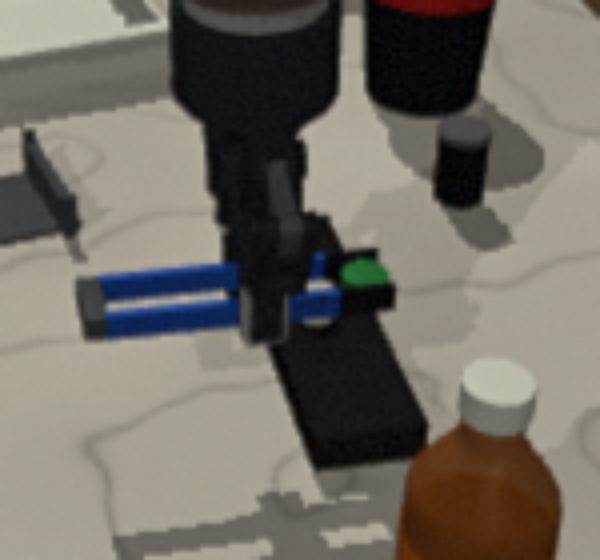

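View pics/s19c.png

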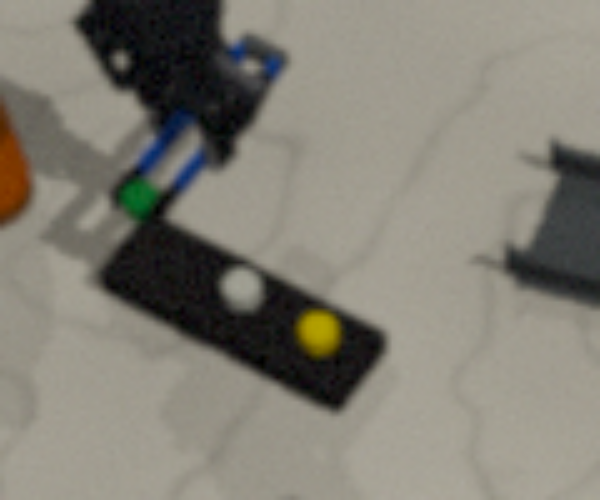

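The tablet is held between the black tips at (365,270) in the side crop, and the white and yellow tablets are undisturbed. I'll raise it and carry it over to the tray.

Emit:
send_rows(
  increments=[
    [[0,0,-0.01,0],[0,0,-0.014,0],[0.004,0,-0.014,0],[0.01,-0.002,-0.01,-0.5],[0.018,-0.005,0,-0.5],[0.026,-0.006,0,-0.5],[0.03,-0.006,0,-0.5],[0.03,-0.006,0,-0.5]],
  ],
)

```text
clock: 21.55
eef_pos: [0.5259, -0.1773, 0.1392]
tool_rot: [0.693, 0.721, 0.016, 0.007]
ft_force: [0.9, 0.8, -0.6]
grip_width: 0.0321
```

Run:
```python
from tg import *
plan(.459,.163,.13,99.3,12)
```

```text
t 21.55 pos [ 0.5259 -0.1773  0.1392] ang 92.34 zaxis [ 0.032  0.014 -0.999] F [ 0.9  0.8 -0.6] w 0.0321 q [-0.34  0.39 -0.06  1.09  0.02 -0.38]
[0.0286, -0.0044, 0.0008, np.float64(-0.58)]
[0.0286, -0.0041, 0.0008, np.float64(-0.58)]
[0.0286, -0.0038, 0.0008, np.float64(-0.58)]
[0.0287, -0.0035, 0.0008, np.float64(-0.58)]
[0.0287, -0.0033, 0.0008, np.float64(-0.58)]
[0.0287, -0.003, 0.0008, np.float64(-0.58)]
[0.0288, -0.0027, 0.0008, np.float64(-0.58)]
[0.0288, -0.0024, 0.0008, np.float64(-0.58)]
[0.0288, -0.0021, 0.0008, np.float64(-0.58)]
[0.0288, -0.0018, 0.0008, np.float64(-0.58)]
[0.0289, -0.0015, 0.0008, np.float64(-0.58)]
[0.0289, -0.0012, 0.0008, np.float64(-0.58)]
```

Emit:
send_rows(
  increments=[
    [[0.03,-0.004,0.001,-0.7],[0.032,-0.004,0.001,-0.7],[0.034,-0.004,0.001,-0.7],[0.034,-0.004,0.001,-0.7],[0.034,-0.004,0.001,-0.7],[0.034,-0.003,0.001,-0.7],[0.032,-0.003,0.001,-0.7],[0.03,-0.003,0.001,-0.7]],
  ],
)

```text
clock: 22.35
eef_pos: [0.4687, 0.0942, 0.1387]
tool_rot: [0.653, 0.757, 0.018, 0.009]
ft_force: [0.7, 0.6, -1.1]
grip_width: 0.0321
```

Run:
```python
from tg import *
plan(.459,.163,.10,99.3,4)
```

```text
t 22.35 pos [0.4687 0.0942 0.1387] ang 98.48 zaxis [ 0.038  0.016 -0.999] F [ 0.7  0.6 -1.1] w 0.0321 q [ 0.19  0.24 -0.28  1.01  0.01  0.05]
[0.0174, 0.0001, 0.0097, np.float64(-0.21)]
[0.0174, 0.0002, 0.0097, np.float64(-0.21)]
[0.0174, 0.0003, 0.0097, np.float64(-0.21)]
[0.0174, 0.0003, 0.0097, np.float64(-0.21)]
```

Emit:
send_rows(
  increments=[
    [[0.022,0,0.002,-0.2],[0.02,0,0.005,-0.2],[0.012,0,0.008,-0.2],[0.004,0,0.01,-0.2],[0,0,0.01,0],[0,0,0.008,0],[0,0,0.004,0],[0,0,0,0]],
  ],
)

```text
clock: 23.15
eef_pos: [0.4576, 0.1578, 0.0909]
tool_rot: [0.644, 0.765, 0.019, 0.009]
ft_force: [-0.1, -0.1, -1.9]
grip_width: 0.0316
```

Run:
```python
from tg import *
plan(.459,.163,.050,99.3,4); c=snap('scene','s20'); c=snap('side','sd20')
a=cv2.imread('pics/sd20.png'); cv2.imwrite('pics/sd20c.png',cv2.resize(a[130:260,150:300],None,fx=4,fy=4))
a=cv2.imread('pics/s20.png'); cv2.imwrite('pics/s20c.png',cv2.resize(a[140:260,260:400],None,fx=5,fy=5))
```

```text
t 23.15 pos [0.4576 0.1578 0.0909] ang 99.77 zaxis [ 0.038  0.017 -0.999] F [-0.1 -0.1 -1.9] w 0.0316 q [ 0.33  0.31 -0.33  0.89  0.    0.16]
[0.0012, 0.0006, 0.0102, np.float64(0.12)]
[0.0012, 0.0006, 0.0102, np.float64(0.12)]
[0.0012, 0.0006, 0.0102, np.float64(0.12)]
[0.0012, 0.0006, 0.0102, np.float64(0.12)]
```

View pics/s20c.png

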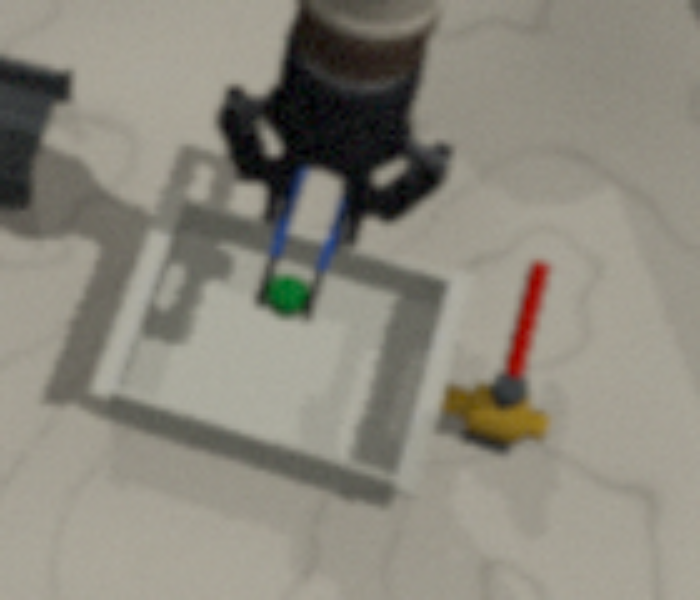

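View pics/sd20c.png

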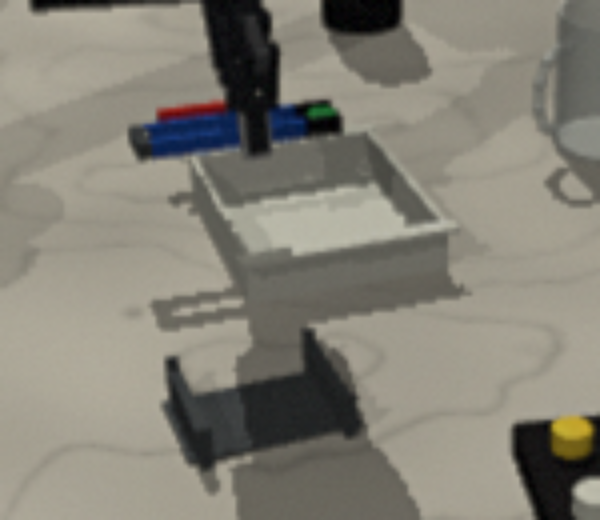

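Emit:
send_rows(
  increments=[
    [[0.001,0.001,0.007,0],[0.001,0.001,0.008,0],[0.001,0,0.008,0],[0.001,0,0.006,0],[0,0,0.003,0],[0,0,0.001,0],[0,0,0,0],[0,0,0,0]],
  ],
)

```text
clock: 24.05
eef_pos: [0.4618, 0.163, 0.0564]
tool_rot: [0.645, 0.764, 0.02, 0.01]
ft_force: [-0.5, 0.4, -0.9]
grip_width: 0.0321
```

Run:
```python
from tg import *
plan(.459,.163,.052,99.3,4); c=snap('scene','s21'); c=snap('side','sd21')
a=cv2.imread('pics/sd21.png'); cv2.imwrite('pics/sd21c.png',cv2.resize(a[130:260,150:300],None,fx=4,fy=4))
a=cv2.imread('pics/s21.png'); cv2.imwrite('pics/s21c.png',cv2.resize(a[140:260,260:400],None,fx=5,fy=5))
```

```text
t 24.05 pos [0.4618 0.163  0.0564] ang 99.71 zaxis [ 0.041  0.017 -0.999] F [-0.5  0.4 -0.9] w 0.0321 q [ 0.34  0.36 -0.36  0.8   0.    0.17]
[0.0001, -0.0007, 0.0011, np.float64(0.1)]
[0.0001, -0.0007, 0.0011, np.float64(0.1)]
[0.0001, -0.0007, 0.0011, np.float64(0.1)]
[0.0001, -0.0007, 0.0011, np.float64(0.1)]
```

View pics/s21c.png

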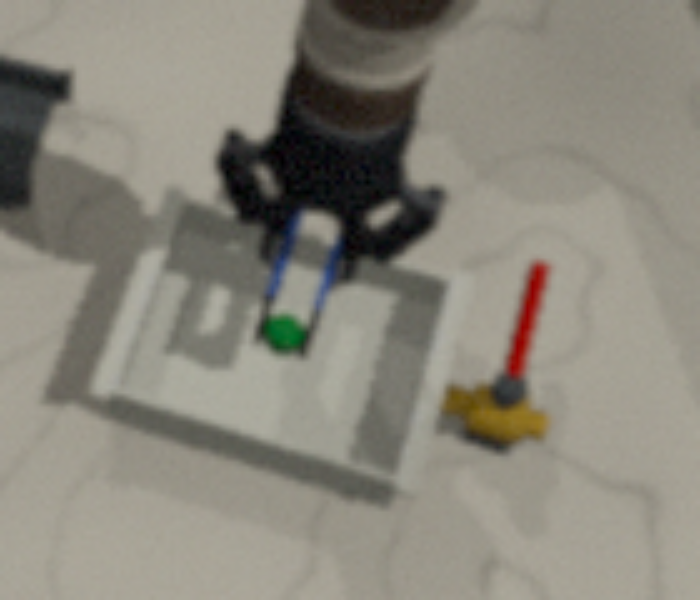

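View pics/sd21c.png

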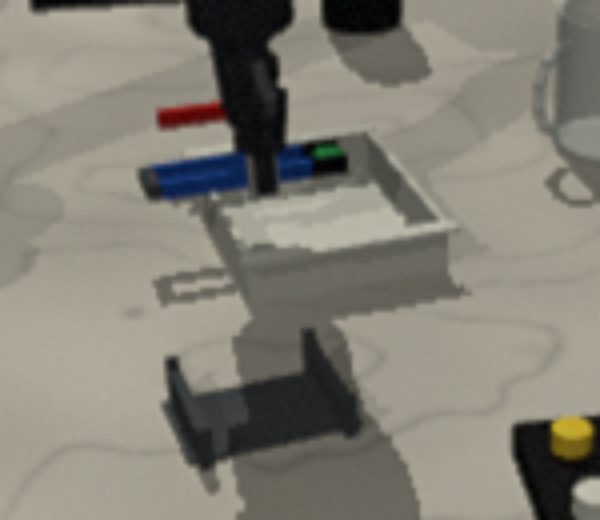

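The tablet is over the middle of the tray, at (285,332) in the scene crop. Go down 6 mm more and open to 44 mm to release it.

Emit:
send_rows(
  increments=[
    [[0,-0.001,0.002,0],[0,-0.001,0.002,0],[0,0,0.002,0],[0,0,0,0],[0,0,0,0],[0,0,0,0],[0,0,0,0],[0,0,0,0]],
  ],
)

```text
clock: 24.95
eef_pos: [0.4606, 0.1629, 0.0506]
tool_rot: [0.645, 0.764, 0.021, 0.01]
ft_force: [-0.2, -0.2, 0.2]
grip_width: 0.032
```

Emit:
send_rows(
  increments=[
    [[0,0,0,0],[0,0,0,0],[0,0,0,0],[0,0,0,0],[0,0,0,0],[0,0,0,0],[0,0,0,0],[0,0,0,0]],
  ],
  hand=-0.03,
)

```text
clock: 25.75
eef_pos: [0.4608, 0.163, 0.0509]
tool_rot: [0.645, 0.764, 0.021, 0.011]
ft_force: [-0.6, 0.7, -0.7]
grip_width: 0.0442
```

Run:
```python
from tg import *
plan(.459,.163,.12,99.3,4); c=snap('scene','s22'); c=snap('side','sd22'); c=snap('wrist','w22')
a=cv2.imread('pics/s22.png'); cv2.imwrite('pics/s22c.png',cv2.resize(a[140:260,260:400],None,fx=5,fy=5))
```

```text
t 25.75 pos [0.4608 0.163  0.0509] ang 99.7 zaxis [ 0.043  0.018 -0.999] F [-0.6  0.7 -0.7] w 0.0442 q [ 0.34  0.36 -0.37  0.79  0.    0.17]
[0.0001, -0.0005, -0.0173, np.float64(0.1)]
[0.0001, -0.0005, -0.0173, np.float64(0.1)]
[0.0001, -0.0005, -0.0173, np.float64(0.1)]
[0.0001, -0.0005, -0.0173, np.float64(0.1)]
```

View pics/s22c.png

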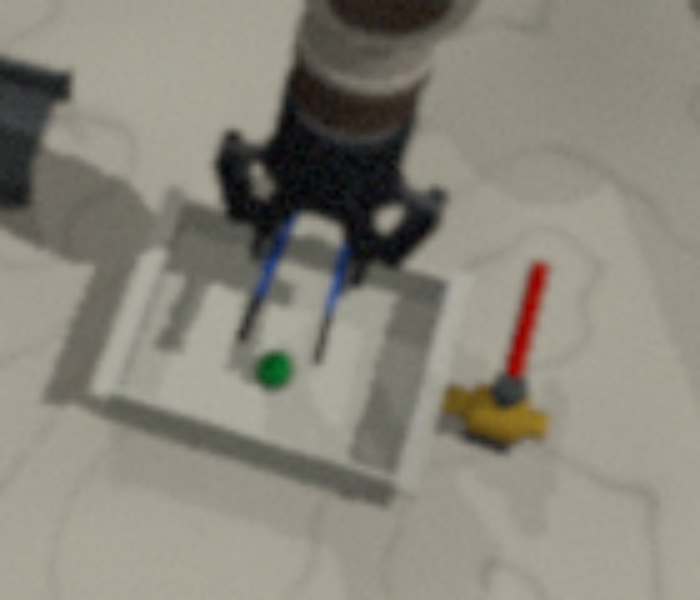

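View pics/w22.png

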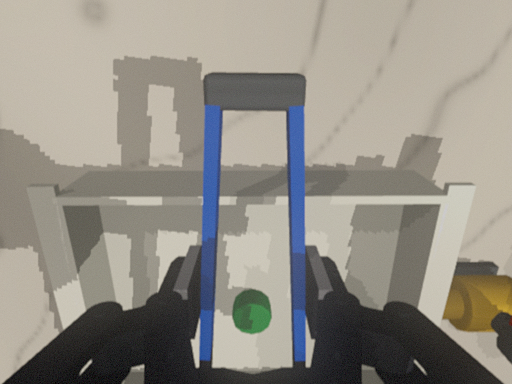

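The tablet lies in the tray at (273,370), and the tongs are still held at the same place in the jaws. Next I take them up and back to the rest.

Emit:
send_rows(
  increments=[
    [[0,0,-0.008,0],[0,0,-0.015,0],[0,0,-0.02,0],[0,0,-0.02,0],[-0.01,0,-0.01,0],[-0.02,0,0,0],[-0.03,0,0,0],[-0.03,0,0,0]],
  ],
)

```text
clock: 26.7
eef_pos: [0.4734, 0.0718, 0.1287]
tool_rot: [0.642, 0.767, 0.022, 0.011]
ft_force: [0.3, 0.6, -1.4]
grip_width: 0.0441
```

Run:
```python
from tg import *
plan(.440,-.0705,.11,99,8)
```

```text
t 26.7 pos [0.4734 0.0718 0.1287] ang 100.15 zaxis [ 0.045  0.019 -0.999] F [ 0.3  0.6 -1.4] w 0.0441 q [ 0.14  0.25 -0.3   0.98  0.01 -0.03]
[-0.0168, -0.0072, 0.0023, np.float64(0.14)]
[-0.0168, -0.0072, 0.0023, np.float64(0.14)]
[-0.0168, -0.0072, 0.0023, np.float64(0.14)]
[-0.0168, -0.0071, 0.0023, np.float64(0.14)]
[-0.0168, -0.0071, 0.0023, np.float64(0.14)]
[-0.0169, -0.007, 0.0023, np.float64(0.14)]
[-0.0169, -0.007, 0.0023, np.float64(0.14)]
[-0.0169, -0.0069, 0.0023, np.float64(0.14)]
```

Emit:
send_rows(
  increments=[
    [[-0.024,-0.008,0.002,0.2],[-0.024,-0.009,0.003,0.2],[-0.022,-0.009,0.004,0.2],[-0.02,-0.009,0.004,0.2],[-0.016,-0.008,0.004,0.2],[-0.01,-0.007,0.004,0.2],[-0.004,-0.002,0.002,0],[0,0,0,0]],
  ],
)

```text
clock: 27.5
eef_pos: [0.4414, -0.0681, 0.1027]
tool_rot: [0.654, 0.756, 0.021, 0.013]
ft_force: [-0.3, -0.4, -0.3]
grip_width: 0.0443
```

Run:
```python
from tg import *
plan(.440,-.0705,.06,99,4); c=snap('wrist','w23')
```

```text
t 27.5 pos [ 0.4414 -0.0681  0.1027] ang 98.35 zaxis [ 0.048  0.015 -0.999] F [-0.3 -0.4 -0.3] w 0.0443 q [-0.17  0.22 -0.41  0.89  0.02 -0.31]
[-0.0005, -0.0004, 0.0107, np.float64(-0.16)]
[-0.0005, -0.0004, 0.0107, np.float64(-0.16)]
[-0.0005, -0.0004, 0.0107, np.float64(-0.16)]
[-0.0005, -0.0004, 0.0107, np.float64(-0.16)]
```

View pics/w23.png

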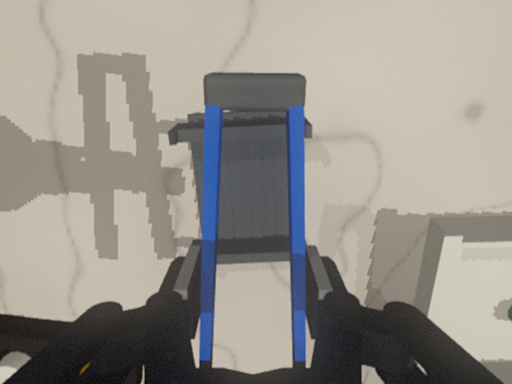

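Emit:
send_rows(
  increments=[
    [[-0.001,-0.001,0.01,-0.2],[-0.001,-0.001,0.012,-0.2],[-0.001,-0.001,0.012,-0.2],[0,-0.001,0.01,0],[0,-0.001,0.006,0],[0,0,0.003,0],[0,0,0,0],[0,0,0,0]],
  ],
)

```text
clock: 28.35
eef_pos: [0.4422, -0.0675, 0.0466]
tool_rot: [0.646, 0.763, 0.023, 0.015]
ft_force: [-0.6, 0.0, -0.6]
grip_width: 0.0439
```

Run:
```python
from tg import *
plan(.440,-.0705,.025,99,4)
```

```text
t 28.35 pos [ 0.4422 -0.0675  0.0466] ang 99.51 zaxis [ 0.051  0.016 -0.999] F [-0.6  0.  -0.6] w 0.0439 q [-0.17  0.3  -0.49  0.73  0.02 -0.33]
[-0.0006, -0.0007, 0.0054, np.float64(0.13)]
[-0.0007, -0.0007, 0.0054, np.float64(0.13)]
[-0.0007, -0.0007, 0.0054, np.float64(0.13)]
[-0.0007, -0.0007, 0.0054, np.float64(0.13)]
```

Emit:
send_rows(
  increments=[
    [[-0.001,-0.001,0.004,0.1],[-0.001,-0.001,0.004,0.1],[-0.001,-0.001,0.004,0.1],[-0.001,0,0.003,0.1],[0,0,0.002,0],[0,0,0.001,0],[0,0,0,0],[0,0,0,0]],
  ],
)

```text
clock: 29.15
eef_pos: [0.4418, -0.0724, 0.0279]
tool_rot: [0.649, 0.76, 0.023, 0.016]
ft_force: [-0.1, -0.5, -0.9]
grip_width: 0.0442
```

Run:
```python
from tg import *
plan(.440,-.0705,.025,99,4)
c=snap('side','sd24')
a=cv2.imread('pics/sd24.png'); cv2.imwrite('pics/sd24c.png',cv2.resize(a[180:270,150:270],None,fx=5,fy=5))
```

```text
t 29.15 pos [ 0.4418 -0.0724  0.0279] ang 99.05 zaxis [ 0.054  0.015 -0.998] F [-0.1 -0.5 -0.9] w 0.0442 q [-0.18  0.33 -0.51  0.68  0.02 -0.34]
[0.0005, -0.0004, 0.0007, np.float64(0.01)]
[0.0005, -0.0004, 0.0007, np.float64(0.01)]
[0.0005, -0.0004, 0.0007, np.float64(0.01)]
[0.0005, -0.0004, 0.0007, np.float64(0.01)]
```

View pics/sd24c.png

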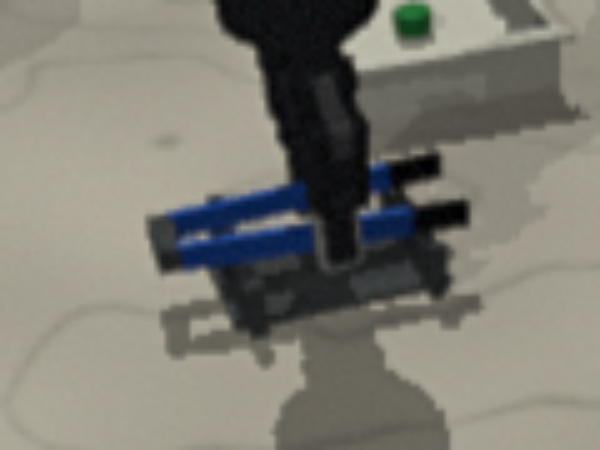

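Emit:
send_rows(
  increments=[
    [[0.001,-0.001,0.001,0],[0.001,-0.001,0.001,0],[0,0,0.001,0],[0,0,0.001,0],[0,0,0,0],[0,0,0,0],[0,0,0,0],[0,0,0,0]],
  ],
)

```text
clock: 30.0
eef_pos: [0.4401, -0.0705, 0.0245]
tool_rot: [0.649, 0.76, 0.024, 0.016]
ft_force: [-0.1, 0.4, 1.3]
grip_width: 0.0442
```

Emit:
send_rows(
  increments=[
    [[0,0,0,0],[0,0,0,0],[0,0,0,0],[0,0,0,0],[0,0,0,0],[0,0,0,0],[0,0,0,0],[0,0,0,0]],
  ],
  hand=-0.4,
)

```text
clock: 30.8
eef_pos: [0.4404, -0.0705, 0.0244]
tool_rot: [0.649, 0.76, 0.024, 0.016]
ft_force: [1.0, 0.1, 0.4]
grip_width: 0.0599
```

Run:
```python
from tg import *
plan(.440,-.0705,.125,99,8)
c=snap('wrist','w25');tongs(c)
```

```text
t 30.8 pos [ 0.4404 -0.0705  0.0244] ang 99.07 zaxis [ 0.056  0.015 -0.998] F [1.  0.1 0.4] w 0.0599 q [-0.17  0.33 -0.52  0.67  0.02 -0.33]
[0.0, -0.0001, -0.0126, np.float64(0.01)]
[0.0, -0.0001, -0.0126, np.float64(0.01)]
[0.0, -0.0001, -0.0126, np.float64(0.01)]
[0.0, -0.0001, -0.0126, np.float64(0.01)]
[0.0, -0.0001, -0.0126, np.float64(0.01)]
[0.0, -0.0001, -0.0126, np.float64(0.01)]
[0.0, -0.0001, -0.0126, np.float64(0.01)]
[0.0, -0.0001, -0.0126, np.float64(0.01)]
blade [194, 105, 28, 256, 3914] ang 3.4 ends [ 0.3683 -0.0949  0.4815 -0.0882]
blade [289, 106, 23, 255, 3960] ang 13.81 ends [ 0.3644 -0.068   0.4743 -0.041 ]
```

View pics/w25.png

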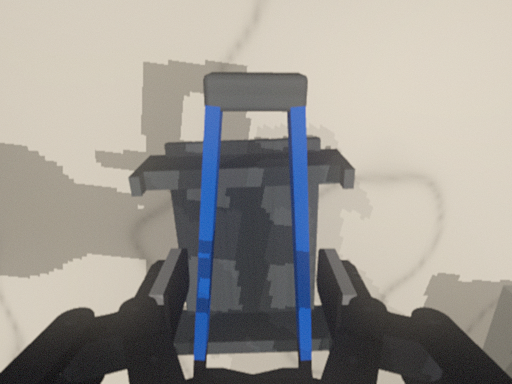

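The tongs lie within 1 mm of their starting pose. I'll open fully and withdraw upward.

Emit:
send_rows(
  increments=[
    [[0,0,0,0],[0,0,0,0],[0,0,-0.004,0],[0,0.001,-0.015,0],[0,0.001,-0.025,0],[0,0.001,-0.03,0],[0,0.001,-0.03,0],[0,0,-0.03,0]],
  ],
  hand=-1,
)

```text
clock: 31.65
eef_pos: [0.4325, -0.0711, 0.1594]
tool_rot: [0.649, 0.761, 0.021, 0.011]
ft_force: [-0.5, -0.3, -0.1]
grip_width: 0.0855
```

Run:
```python
from hd import *
from tg import tongs
plan(.440,-.0705,.2,99,1)
c=snap('wrist','w26');tongs(c); snap('scene','s26'); c=snap('side','sd26')
a=cv2.imread('pics/sd26.png'); cv2.imwrite('pics/sd26c.png',cv2.resize(a[130:330,170:370],None,fx=3,fy=3))
a=cv2.imread('pics/s26.png'); cv2.imwrite('pics/s26c.png',cv2.resize(a[120:280,110:400],None,fx=2.7,fy=2.7))
```

```text
t 31.65 pos [ 0.4325 -0.0711  0.1594] ang 99.07 zaxis [ 0.044  0.017 -0.999] F [-0.5 -0.3 -0.1] w 0.0855 q [-0.18  0.15 -0.34  1.04  0.02 -0.34]
[-0.0006, 0.0075, -0.0406, np.float64(0.07)]
blade [218, 92, 17, 141, 967] ang 3.39 ends [ 0.3685 -0.095   0.4811 -0.0884]
blade [268, 92, 15, 141, 949] ang 13.85 ends [ 0.3643 -0.0678  0.4738 -0.0408]
```

View pics/sd26c.png

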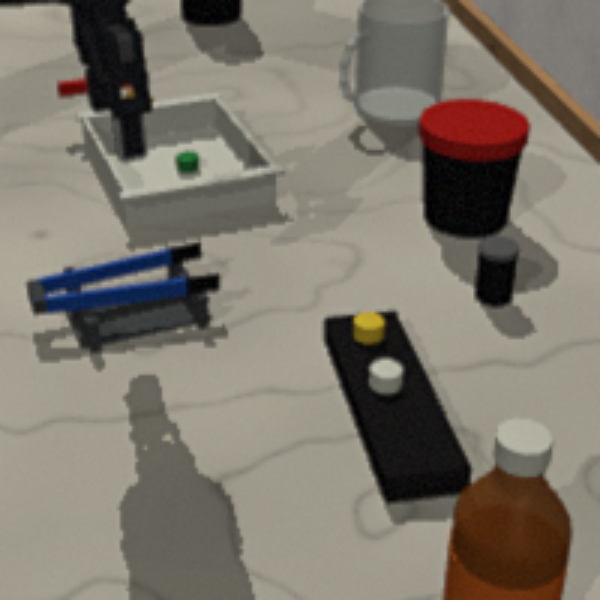

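View pics/s26c.png

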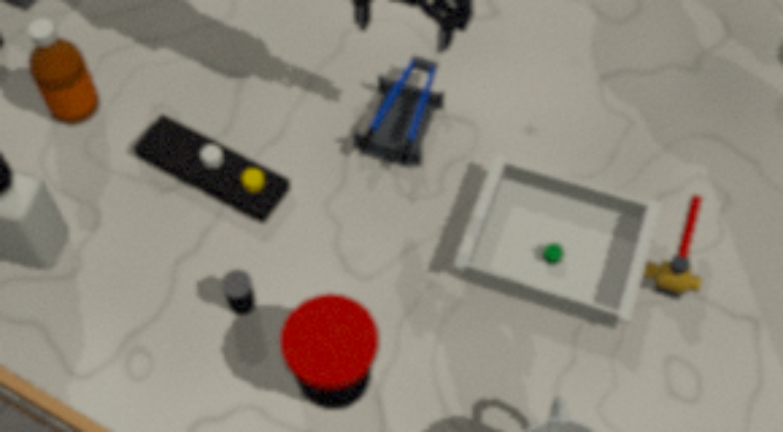

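View pics/w26.png

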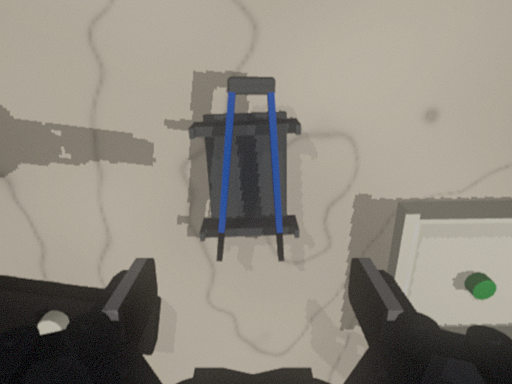

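Everything is in place: the tablet is in the tray, the tongs are on the rest, the valve is closed and the bystanders haven't moved. I'll let the arm settle, run a last numeric check and hand in.

Emit:
send_rows(
  increments=[
    [[0,0,-0.01,0],[0,0,-0.005,0],[0,0,0,0],[0,0,0,0],[0,0,0,0],[0,0,0,0],[0,0,0,0],[0,0,0,0]],
  ],
)

```text
clock: 32.6
eef_pos: [0.4305, -0.0711, 0.1722]
tool_rot: [0.649, 0.761, 0.02, 0.01]
ft_force: [-0.4, 0.4, 0.6]
grip_width: 0.0851
```

Run:
```python
from h import *
snap('scene','s27')
for fn in ['scene0','s1','s27']:
    c=load(fn); P=cloud(c); hsv=cv2.cvtColor(c['image'],cv2.COLOR_RGB2HSV);H,S,V=[hsv[...,i].astype(int) for i in range(3)]
    red=((H<6)|(H>174))&(S>150)&(V>60); box=lambda x0,x1,y0,y1:(P[...,0]>x0)&(P[...,0]<x1)&(P[...,1]>y0)&(P[...,1]<y1)
    v,u=np.nonzero(red&box(.36,.55,.24,.42)); q=np.array([onz(c,a,b,.06)[:2] for a,b in zip(u,v)],np.float32); f=cv2.fitLine(q,2,0,.01,.01).ravel()
    print(fn,'handle ang',np.degrees(np.arctan2(f[1],f[0])).round(1))
    for k,m in [('lid',red&box(.6,.9,-.1,.2)),('yel',(H>22)&(H<35)&(S>150)&box(.58,.65,-.2,-.14)),('white',(V>125)&(S<40)&box(.58,.64,-.26,-.21)&(P[...,2]>.02)),('bottle',(H>6)&(H<20)&(S>150)&box(.55,.7,-.5,-.38))]:
        v,u=np.nonzero(m); print('  ',k,u.mean().round(1),v.mean().round(1))
print(order.job_done())
```

```text
scene0 handle ang -76.3
   lid 231.5 246.4
   yel 203.2 186.2
   white 187.9 176.6
   bottle 133.4 150.0
s1 handle ang 10.1
   lid 231.6 246.5
   yel 203.2 186.0
   white 188.0 176.7
   bottle 133.5 150.1
s27 handle ang 10.2
   lid 231.5 246.4
   yel 203.3 186.2
   white 188.0 176.5
   bottle 133.4 150.0
the job is handed in; nothing more can be done
None
```

The job is done and handed in at about 33 s.

- **Valve:** I pushed the red handle to its closed end stop. It turned about 86°, then stopped moving while the push force rose to about 17 N, and it has stayed there since.
- **Tablet:** I picked the green tablet off the stand with the tongs and dropped it in the white tray. Only the tong tips touched it.
- **Tongs:** They are back on their rest and released, with the blade ends within about 1 mm of where they started.
- **Other items:** The white and yellow tablets, the brown bottle and the tank lid moved no more than 0.2 pixels in the scene view. I checked the film can only by eye, and it looks unmoved.

**What went wrong or disagreed**
- **Tool tilt:** Pushing the valve left the tool tilted by about 8°. I straightened it by pressing the closed fingers against the outside of the tray's −y wall, with about 17 N sideways and 10 N upward. The tilt was then about 2°, and about 3° when I laid the tongs down, which did no harm.
- **Camera positions:** The scene and side views differed by about 1 cm on the tablet's position. I went with the wrist depth reading, which fell between them and agreed with where the tong tips showed up in both views.
- **Tray rim:** It measured about 156 × 196 mm, against the 150 × 180 mm given. I did not resolve this, and it did not affect the drop.

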